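# Reload the creamer dispenser

## Robot

A 7-joint arm with a two-finger parallel gripper is mounted at the origin on a cart in front of the work surface, level with it; the furniture and walls round the work are solid. World frame = base frame: x ahead of the robot, y to its left, z up, the work surface at z = 0. Lengths are in m, angles in degrees, forces in N, time in s.
With the tool pointing down it reaches from about 0.35 to 0.9 m from the base axis. Payload 19.9 kg.
Tool frame: the origin (TCP) lies at the very end of the fingers, on their centre line; the grasp point (between the pads) lies 19 mm behind it (hold_point_z is the distance from the TCP to the grasp point, in m); z points along the fingers, x is the direction in which the jaws open and shut, and the axes are right-handed (so a half turn about z gives the same grasp; the last joint's range is limited). The gripper opens to 94 mm and grips with 3 to 60 N. Pads are 16 mm wide; open, the fingers measure 119 mm over their backs; the gripper's body (75 mm by 177 mm) begins 78 mm behind the grasp point.
Start: joints at [71.305, 23.915, -0.59, 92.452, 0.269, 63.638, -3.037], TCP at [0.176, -0.6, 0.205] pointing down, gripper open.
Joint ranges: [-161.28, 161.28], [-22.2, 115.67], [-73.04, 71.86], [3.21, 147.25], [-68.34, 248.33], [10.77, 114.83], [-161.83, 161.83]. Speed limits (degrees/s): [108.29, 108.29, 136.94, 136.94, 172.46, 172.46, 172.46].

## Interface

Orientations are given as [roll, pitch, yaw] about the fixed x, y, z axes, in that order (R = Rz(yaw) Ry(pitch) Rx(roll)).
In Python, from plant import read_state, camera, job_done, hold_point_z gives the robot as it stands.
- The arm moves only by the tool servo_tool, never from a script. Its argument "plan" is a list of rows, each a list of 5 numbers: the shift along the world's x, y, z as a fraction of full scale, then the turn about the world's z as a fraction of full scale, then the opening, from 0 (shut) to 1 (fully open). In form: [[tx, ty, tz, turn, jaw], ...]. A call has 1 to 5 rows; each row shifts and turns the pose as measured when the row begins; what a row does not reach is not made up. Full scale, the value 1, is 0.02 m for a shift and 0.1 rad for a turn. A row lasts 1/8 s, in which the tool goes at most 62.5 mm and 10.7 degrees, less where a joint would pass 70% of its speed; a pose out of reach is approached as far as the arm can. A call with a number of a shift or a turn outside -1 to 1 is refused whole. A call with a gripper value outside its range is refused whole. The fingers move at their own pace and stop on an object; the grip force is fixed at half the most. Time passes only in rows, so rows that do not move let the fingers close. It gives the time, the measured TCP pose, the force and the opening at its end, in the units of the state.
- read_state(): the state, without advancing time (a new reading comes with each control period).
- camera(name): name is "side" or "top" or "wrist"; returns a dict with "color" (420x560x3 uint8, red, green, blue), "camera_matrix" (3x3 intrinsics, pixels), "R" (3x3) and "t" (3): a world point X has camera coordinates R X + t; the wrist camera has in their place "tool_from_camera" (4x4, takes a point from camera to tool coordinates, whose origin is the TCP and whose axes are the tool frame's). Camera axes: x right, y down, z forward; pixel columns grow to the right and rows downward; lengths in m; the calibration is good to about 2 mm. The wrist camera is an equidistant fisheye: a pixel r from the principal point sees the ray r / f radians off the axis. A picture is of the moment at which its call begins: read the wrist's pose just before it. There is no depth.
- job_done(): hands the job in, once; it reports no verdict.
The state is a dict: "time_s": time; "joint_pos": joint angles; "joint_velocities": joint speeds; "tau": joint torques, N m; "eef_pos": TCP position; "tool_rot": TCP orientation; "ft_force": force on the tool from outside, world axes, zero at the start; "ft_torque": the same for the moment, N m; "opening": finger opening in m.
Only numpy, scipy, OpenCV 4.12 (cv2) and the standard library are available. Lean on these libraries where they do the work, as an engineer would, in place of code of your own. Each camera call takes 0.05 s, during which the arm holds its last target.

## Task

The sloping creamer dispenser on the worktop is empty. Lift its hinged top rail, load the full strip of four creamer cups foil side up into the channel, pushing back the sprung follower so that the strip's low end drops behind the front lip and the strip lies flat on the channel floor, then close the rail fully and let go. Leave the broken-off pair of cups, the mug and the jigger where they are.

Things in the scene. Friction and masses are not known exactly. Their poses are not given: they have to be found in the camera images.
- dispenser: dark wood wedge that carries a sloping steel channel, 182 long x 62 wide x 121 mm high at its rear end, on rubber feet; does not move. Origin: on the worktop, 97 mm behind its low front end; x runs from the low front end (towards the robot's right) to the high rear end (towards its left, turned up to 20 degrees either way), z up
- tray: steel channel fixed on the wedge, sloping 30 degrees. Origin: middle of its floor at the inner face of the front lip (low end), 90 mm before the dispenser's origin, 26 mm up. x up the slope, y across, z square to the floor. Floor 40 mm wide; side walls 8 high, 3 thick; lip 12 high, at x -4 to 0, with a gap in its middle; back plate at x 193. A seated strip's origin is at x 60, y 0, z 0 mm here
- follower (a joint): black sprung pusher in the channel, 36 wide, 28 long, face 30 mm high; slides up the slope. 0 = at rest, face 85 mm from the lip; grows as it is pushed up the slope, stop at 0.055 m; 0.035 behind a seated strip. A ribbon spring pushes it down the slope with 4 to 5 N all the way
- rail (a joint): steel frame with a clear pane over the channel, 44 mm wide, 0.12 kg, hinged across it at its high rear end; rad: 0 = closed, parallel to the channel floor, underside 34 mm above it; grows as the low end is lifted, stop at 1.75. The hinge is stiff (0.22 N m): the rail stays at any angle
- rail_hinge (a point): middle of the rail's hinge axis, which is parallel to the tray's y; at x 185, y 0, z 36 mm in the tray frame
- rail_tab (a point): point to pinch on the rail's pull tab: a flat tongue 20 mm wide, 5 mm thick, bent up 40 degrees, that sticks out 30 mm from the middle of the rail's 44 mm wide low edge. Closed, the point lies at x 22, y 0, z 49 mm in the tray frame and moves with the rail. Its side faces are free: fingers that close across the channel can take it, and it can turn between them
- strip: the full strip: four joined sealed portion cups, white with foil lids, 120 x 36 x 32 mm, 0.1 kg, rigid. Origin: centre of its underside; x along its length (either end may go first), z up through the foil. Lies on the worktop foil side up
- strip_top (a point): centre of the strip's foil side, 32 mm above its origin
- stub: leftover pair of the same cups, 60 x 36 x 32 mm, 0.05 kg; same frame. Bystander
- mug: white mug, 76 mm across, 85 mm high, with a handle, standing on a coaster. Origin: centre of its underside. Bystander
- jigger: copper double jigger, 43 mm across, 84 mm high, at the rear of the worktop. Origin: centre of its underside. Bystander

How it is judged:
By the outcome, as a careful person would: the job done as asked, in the order asked, and still so for the second after the job is handed in, with the robot touching nothing.
It also fails if it takes over 64 s, if anything falls off the work surface, if the arm or the gripper's body presses on something with over 40 N, if the wrist force passes 120 N, or if a joint passes its speed limit or range.

## Working session

There is one attempt and no reset: what is moved stays moved. The work goes in short steps, Python scripts to look and compute and a tool call to move; the robot and the scene stay as the last step left them, time stands still between calls to the robot, and variables do not carry over. Pictures are saved under pics/ and viewed, and the job is handed in when it is done.

Besides the shell and the picture viewer there is one more tool, called after "Call:" by a JSON object that holds its "api" and its "payload". servo_tool: Moves the arm, as the interface text tells. Its arguments: {"type":"object","properties":{"plan":{"type":"array","items":{"type":"array","items":{"type":"number","minimum":-1,"maximum":1}}}},"required":["plan"]}

```bash
ls; mkdir -p pics; python3 - <<'E'
from plant import *
import cv2
print(read_state(),hold_point_z)
for n in ["side","top","wrist"]:
    c=camera(n); cv2.imwrite(f"pics/{n}0.png",c["color"][:,:,::-1])
    print(n,{k:v for k,v in c.items() if k!="color"})
E
```

```text
pics
{'time_s': 0.0, 'joint_pos': array([71.30464308, 23.94938561, -0.59003638, 92.4838961 ,  0.26949   ,
       63.6391742 , -3.03651123]), 'joint_velocities': array([ 0.01764921, -0.11863476,  0.01037257,  0.00332312,  0.09609091,
        0.06381346, -0.02292643]), 'tau': array([ 5.45893818e-04, -8.51239157e+01,  6.39170408e-01, -4.25977063e+01,
       -4.86805639e-02,  1.87481765e-02,  9.77949276e-05]), 'eef_pos': array([ 0.17547998, -0.59947159,  0.2048226 ]), 'tool_rot': array([ 1.79994428e+02,  7.08843808e-02, -7.36819591e+01]), 'ft_force': array([0.19535628, 0.12972636, 0.24210207]), 'ft_torque': array([-0.01837161,  0.02217183,  0.00558314]), 'opening': 0.09400005321976738} 0.0188
side {'camera_matrix': array([[534.37783199,   0.        , 278.26733502],
       [  0.        , 534.37783199, 207.93347433],
       [  0.        ,   0.        ,   1.        ]]), 'R': array([[ 0.99743996, -0.06905075, -0.0185884 ],
       [-0.04096536, -0.33869763, -0.94000306],
       [ 0.05861207,  0.93835809, -0.34065924]]), 't': array([-0.55159221,  0.16368413,  1.76052479])}
top {'camera_matrix'
[... 198 characters left out ...]
.00269886],
       [-0.98203267, -0.0078993 , -0.18854556],
       [ 0.18851665,  0.00426464, -0.98206073]]), 't': array([0.01903135, 0.55925953, 1.53781985])}
wrist {'camera_matrix': array([[325.1922621 ,   0.        , 283.24285778],
       [  0.        , 325.1922621 , 214.69333237],
       [  0.        ,   0.        ,   1.        ]]), 'tool_from_camera': array([[ 9.99999453e-01,  1.01206173e-03, -2.64625694e-04,
         7.13833940e-04],
       [-9.00594039e-04,  9.61611547e-01,  2.74412867e-01,
        -7.99470501e-02],
       [ 5.32189883e-04, -2.74412478e-01,  9.61611932e-01,
        -1.78557181e-01],
       [ 0.00000000e+00,  0.00000000e+00,  0.00000000e+00,
         1.00000000e+00]])}
```

View pics/side0.png

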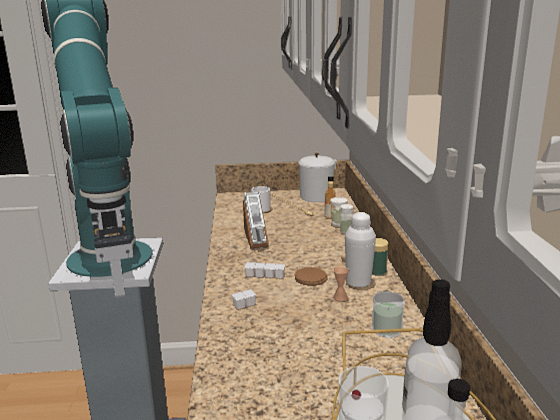

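View pics/top0.png

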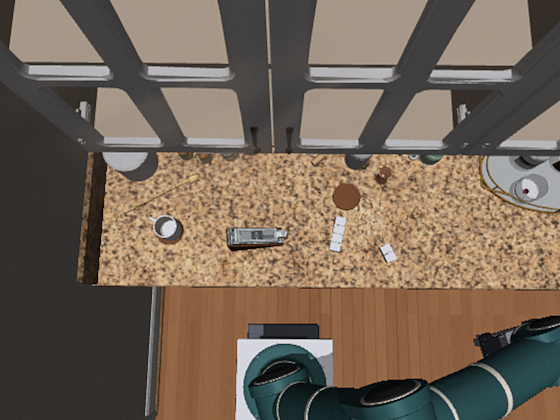

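View pics/wrist0.png

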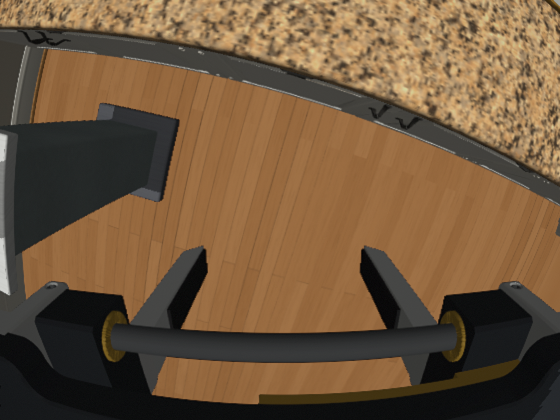

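```bash
python3 - <<'E'
import cv2
s=cv2.imread('pics/side0.png');t=cv2.imread('pics/top0.png')
a=cv2.resize(s[180:320,195:355],None,fx=5,fy=5,interpolation=cv2.INTER_CUBIC)
b=cv2.resize(t[180:280,215:415],None,fx=4,fy=4,interpolation=cv2.INTER_CUBIC)
c=cv2.resize(s[150:300,40:180],None,fx=4,fy=4,interpolation=cv2.INTER_CUBIC)
cv2.imwrite('pics/s1.png',a[:600]);cv2.imwrite('pics/t1.png',b);cv2.imwrite('pics/g1.png',c)
E
```

```text
(no output)
```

View pics/s1.png

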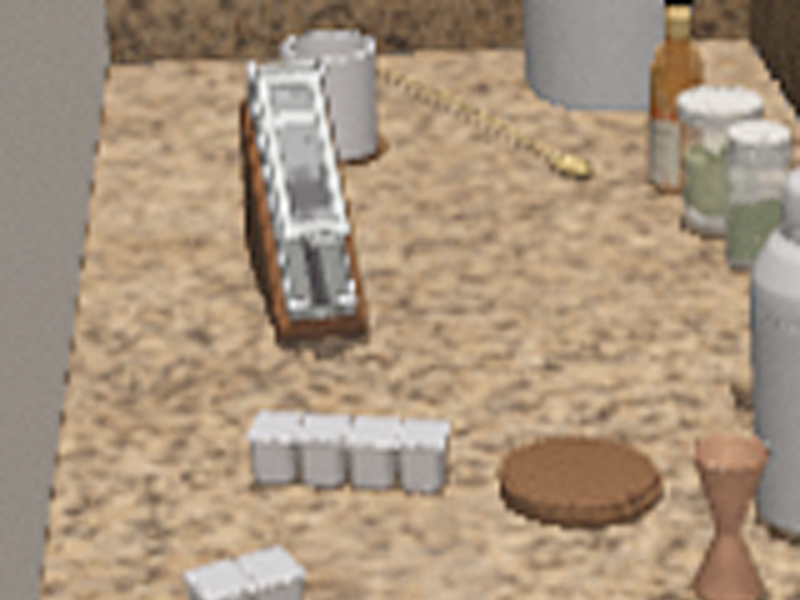

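View pics/t1.png

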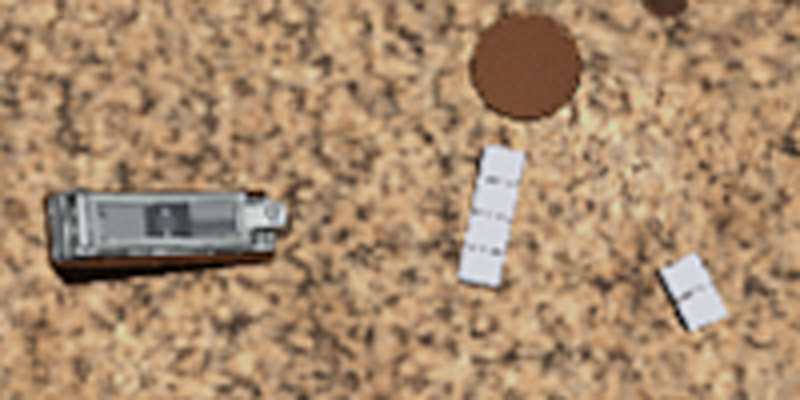

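View pics/g1.png

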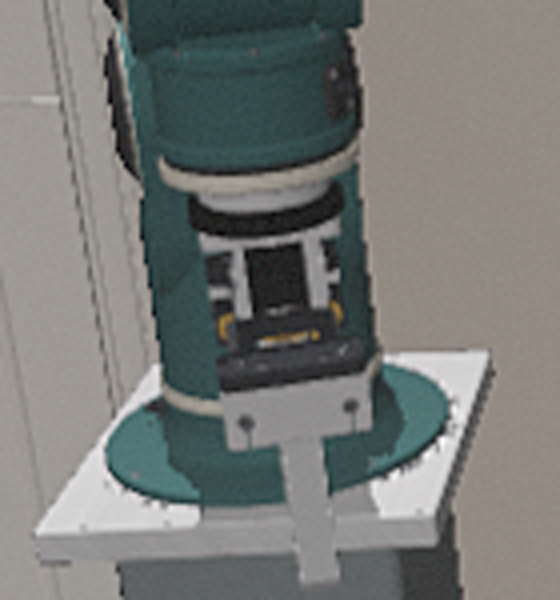

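```bash
cat > h.py <<'E'
from plant import read_state,camera,job_done,hold_point_z
import numpy as np,cv2
from scipy.spatial.transform import Rotation as Ro
def shot(n,fn):
    s=read_state(); c=camera(n); cv2.imwrite('pics/'+fn+'.png',c['color'][:,:,::-1])
    if n=='wrist':
        T=np.eye(4);T[:3,:3]=Ro.from_euler('xyz',s['tool_rot'],degrees=True).as_matrix();T[:3,3]=s['eef_pos']
        W=T@c['tool_from_camera'];c['o']=W[:3,3];c['A']=W[:3,:3]
    else:
        c['A']=c['R'].T;c['o']=-c['R'].T@c['t']
    c['name']=n;c['state']=s
    np.savez('pics/'+fn+'.npz',o=c['o'],A=c['A'],K=c['camera_matrix'],w=(n=='wrist'))
    return c
def load(fn): return dict(np.load('pics/'+fn+'.npz'))
def ray(c,p):
    K=c.get('K',c.get('camera_matrix')); u=(p[0]-K[0,2])/K[0,0];v=(p[1]-K[1,2])/K[1,1]
    if c.get('w',c.get('name')=='wrist'):
        r=np.hypot(u,v); d=np.array([u/r*np.sin(r),v/r*np.sin(r),np.cos(r)]) if r>1e-9 else np.array([0,0,1.])
    else: d=np.array([u,v,1.])
    d=c['A']@d; return d/np.linalg.norm(d)
def onplane(c,p,z):
    d=ray(c,p); return c['o']+d*(z-c['o'][2])/d[2]
def proj(c,X):
    K=c.get('K',c.get('camera_matrix'));q=c['A'].T@(np.asarray(X)-c['o'])
    if c.get('w',c.get('name')=='wrist'):
        n=np.hypot(q[0],q[1]);th=np.arctan2(n,q[2]);u=q[:2]/n*th
    else: u=q[:2]/q[2]
    return np.array([K[0,0]*u[0]+K[0,2],K[1,1]*u[1]+K[1,2]])
def tri(obs):
    M=np.zeros((3,3));b=np.zeros(3);L=[]
    for c,p in obs:
        d=ray(c,p);P=np.eye(3)-np.outer(d,d);M+=P;b+=P@c['o'];L.append((c,d))
    X=np.linalg.solve(M,b); return X,[np.linalg.norm((np.eye(3)-np.outer(d,d))@(X-c['o']))*1000 for c,d in L]
E
python3 - <<'E'
from h import *
c=shot('top','top1')
f=lambda x,y:(215+(x+.5)/4-.5,180+(y+.5)/4-.5)
for n,p,z in [('strip far',(505,148),.032),('strip near',(480,285),.032),('coaster',(526,67),.005),('tab tip',(287,215),.09),('lowR',(265,193),.08),('hiR',(82,190),.15),('hiN',(65,262),.13),('lowN',(272,253),.07)]:
    print(n,onplane(c,f(*p),z).round(3))
print('stub',onplane(c,f(695,292),.03).round(3),'mug',onplane(c,(167,230),.085).round(3),'jig',onplane(c,(382,175),.08).round(3))
E
```

```text
strip far [ 0.559 -0.189  0.032]
strip near [ 0.441 -0.166  0.032]
coaster [ 0.637 -0.212  0.005]
tab tip [ 0.491 -0.002  0.09 ]
lowR [0.511 0.017 0.08 ]
hiR [0.5   0.161 0.15 ]
hiN [0.445 0.175 0.13 ]
lowN [0.462 0.01  0.07 ]
stub [ 0.437 -0.348  0.03 ] mug [0.5   0.393 0.085] jig [ 0.695 -0.324  0.08 ]
```

Call:
{"api": "servo_tool", "payload": {"plan": [[0.3,0.9,0.7,0.5,1],[0.4,1,0.7,0.6,1],[0.5,1,0.7,0.6,1],[0.6,1,0.7,0.6,1],[0.6,1,0.5,0.6,1]]}}

```text
time_s: 0.82
eef_pos: [0.2233, -0.4986, 0.2709]
tool_rot: [180.0, 0.2, -56.7]
ft_force: [0.6, -0.3, -0.4]
opening: 0.094
```

Call:
{"api": "servo_tool", "payload": {"plan": [[0.6,1,0.2,0.5,1],[0.6,1,0.2,0.5,1],[0.6,1,0,0.5,1],[0.6,1,0,0.5,1],[0.6,1,0,0.5,1]]}}

```text
time_s: 1.45
eef_pos: [0.2871, -0.3917, 0.2788]
tool_rot: [180.0, 0.3, -41.4]
ft_force: [1.1, 0.1, -0.8]
opening: 0.0943
```

Call:
{"api": "servo_tool", "payload": {"plan": [[0.6,1,0,0.5,1],[0.6,1,0,0.5,1],[0.6,1,0,0.5,1],[0.6,1,0,0.5,1],[0.6,1,0,0.5,1]]}}

```text
time_s: 2.08
eef_pos: [0.3512, -0.2843, 0.2787]
tool_rot: [180.0, 0.3, -26.1]
ft_force: [-0.7, -0.2, -0.5]
opening: 0.0939
```

Call:
{"api": "servo_tool", "payload": {"plan": [[0.6,1,0,0.6,1],[0.6,1,0,0.6,1],[0.6,1,0,0.6,1],[0.6,1,0,0.6,1],[0.6,1,0,0.6,1]]}}

```text
time_s: 2.7
eef_pos: [0.4154, -0.1771, 0.2787]
tool_rot: [180.0, 0.3, -7.6]
ft_force: [0.0, -0.3, -0.3]
opening: 0.0938
```

Call:
{"api": "servo_tool", "payload": {"plan": [[0.6,0.9,0,0.6,1],[0.6,0.9,0,0.6,1],[0.5,0.8,0,0.5,1],[0.3,0.5,0,0.3,1],[0,0,0,0,1]]}}

```text
time_s: 3.32
eef_pos: [0.4589, -0.1094, 0.2785]
tool_rot: [-180.0, 0.3, 4.8]
ft_force: [-0.0, -0.1, 1.3]
opening: 0.094
```

```bash
python3 - <<'E'
from h import *
c=shot('wrist','w1');print(c['state']['eef_pos'],c['state']['tool_rot'],c['state']['joint_pos'],c['o'])
E
```

```text
[ 0.4589067  -0.10935178  0.27854891] [-179.99371513    0.26947757    4.81347041] [ 40.15896492   5.82354662 -32.54549349 107.01838249   3.42282483
  68.36756494  11.28352214] [ 0.45331048 -0.03036736  0.45711218]
```

View pics/w1.png

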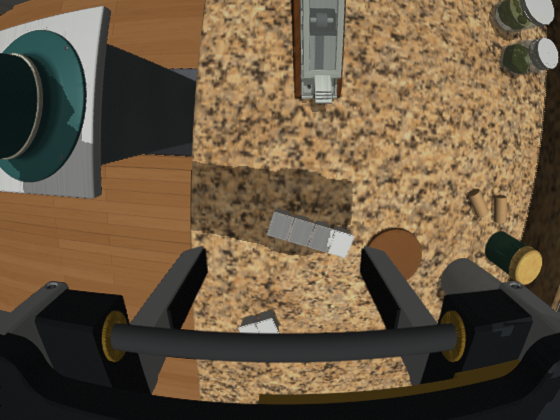

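Call:
{"api": "servo_tool", "payload": {"plan": [[0.2,1,0,0,1],[0.2,1,0,0,1],[0.2,1,0,0,1],[0,0.8,0,0,1],[0,0,0,0,1]]}}

```text
time_s: 4.0
eef_pos: [0.4697, -0.0357, 0.2784]
tool_rot: [179.9, 0.3, 4.2]
ft_force: [0.2, -0.7, 0.2]
opening: 0.0942
```

```bash
python3 - <<'E'
from h import *
c=shot('wrist','w2');print(c['state']['eef_pos'],c['state']['tool_rot'],c['state']['joint_pos'],c['o'])
for n in ['w1','w2']:
    im=cv2.imread(f'pics/{n}.png')
    hsv=cv2.cvtColor(im,cv2.COLOR_BGR2HSV)
    m=((hsv[:,:,1]<30)&(hsv[:,:,2]>120)).astype(np.uint8)*255
    m=cv2.morphologyEx(m,cv2.MORPH_OPEN,np.ones((3,3)))
    m=cv2.morphologyEx(m,cv2.MORPH_CLOSE,np.ones((5,5)))
    for k in cv2.findContours(m,cv2.RETR_EXTERNAL,cv2.CHAIN_APPROX_NONE)[0]:
        if cv2.contourArea(k)>500: print(n,cv2.minAreaRect(k),cv2.boxPoints(cv2.minAreaRect(k)).round(1).tolist())
im=cv2.imread('pics/w2.png');cv2.imwrite('pics/w2z.png',cv2.resize(im[0:200,230:430],None,fx=3,fy=3,interpolation=cv2.INTER_CUBIC))
E
```

```text
[ 0.46966695 -0.03565619  0.27838179] [179.93245358   0.31843227   4.23571272] [ 34.54511448   6.09652343 -36.30784882 106.99640943   3.96513906
  68.44683436   1.14935208] [0.4650093  0.0436249  0.45684122]
w1 ((310.372802734375, 234.76304626464844), (83.88963317871094, 24.330093383789062), 16.771224975585938) [[266.70001220703125, 234.3000030517578], [273.70001220703125, 211.0], [354.0, 235.1999969482422], [347.0, 258.5]]
w1 ((45.238006591796875, 97.36618041992188), (100.41963958740234, 190.80491638183594), 4.343239784240723) [[-12.100000381469727, 188.6999969482422], [2.4000000953674316, -1.600000023841858], [102.5, 6.0], [88.0999984741211, 196.3000030517578]]
w1 ((321.95440673828125, 45.98321533203125), (40.71919250488281, 93.2174301147461), 1.7623909711837769) [[300.20001220703125, 91.9000015258789], [303.0, -1.2000000476837158], [343.70001220703125, 0.0], [340.8999938964844, 93.19999694824219]]
w2 ((298.50531005859375, 280.4796447753906), (80.14396667480469, 21.960708618164062), 14.620874404907227) [[257.0, 281.0], [262.5, 259.70001220703125], [340.1000061035156, 280.0], [334.5, 301.20001220703125]]
w2 ((45.828468322753906, 145.96173095703125), (189.0533447265625, 90.36915588378906), 89.3872299194336) [[-0.4000000059604645, 51.900001525878906], [90.0, 51.0], [92.0, 240.0], [1.7000000476837158, 241.0]]
w2 ((534.5, 45.0), (42.0, 29.0), 90.0) [[520.0, 24.0], [549.0, 24.0], [549.0, 66.0], [520.0, 66.0]]
w2 ((305.5, 84.5), (159.0, 45.0), 90.0) [[283.0, 5.0], [328.0, 5.0], [328.0, 164.0], [283.0, 164.0]]
```

View pics/w2.png

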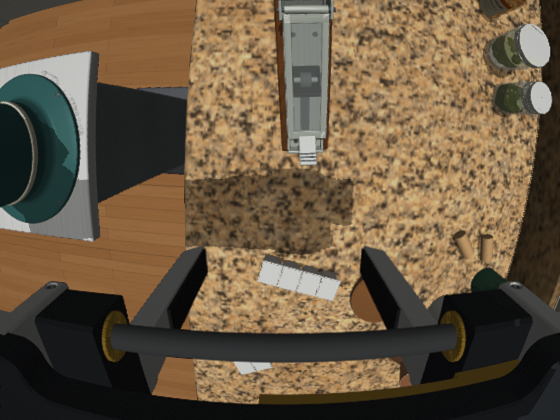

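View pics/w2z.png

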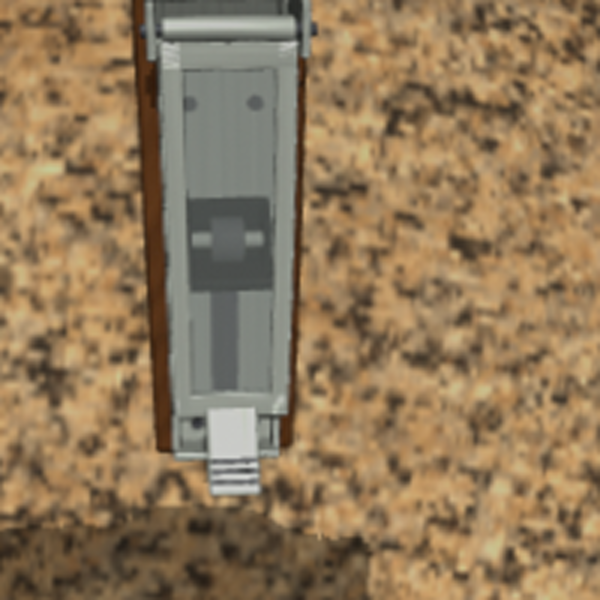

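```bash
python3 - <<'E'
import cv2
im=cv2.imread('pics/w1.png');cv2.imwrite('pics/w1z.png',cv2.resize(im[0:120,250:390],None,fx=5,fy=5,interpolation=cv2.INTER_CUBIC))
im=cv2.imread('pics/w2.png');cv2.imwrite('pics/w2y.png',cv2.resize(im[70:190,240:380],None,fx=5,fy=5,interpolation=cv2.INTER_CUBIC))
E
```

```text
(no output)
```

View pics/w1z.png

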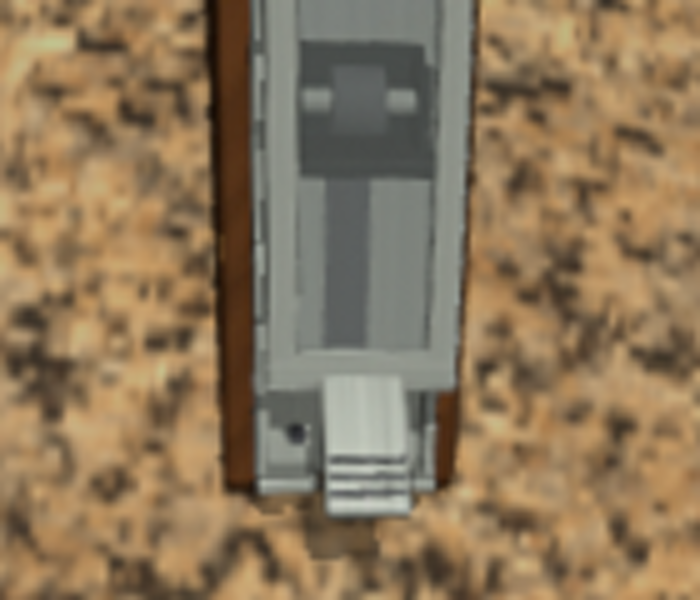

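View pics/w2y.png

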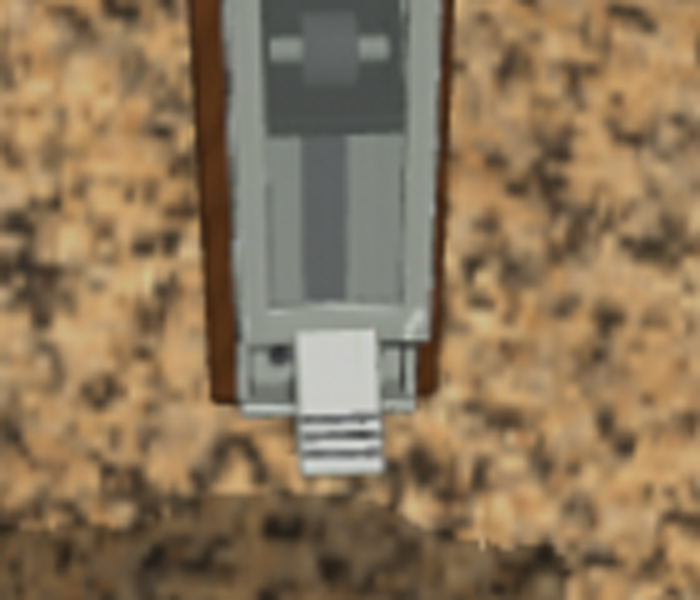

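```bash
python3 - <<'E'
from h import *
a=load('w1');b=load('w2')
f1=lambda p:(250+(p[0]+.5)/5-.5,(p[1]+.5)/5-.5)
f2=lambda p:(240+(p[0]+.5)/5-.5,70+(p[1]+.5)/5-.5)
P={}
for n,p,q in [('baseL',(324,376),(296,331)),('baseR',(405,376),(377,329)),('tipL',(326,516),(302,473)),('tipR',(410,516),(385,472)),('railL',(268,390),(240,341)),('railR',(458,388),(432,340)),('lipL',(258,490),(241,412)),('lipR',(436,487),(415,407)),('woodL',(228,488),(212,401)),('woodR',(456,485),(436,394))]:
    X,e=tri([(a,f1(p)),(b,f2(q))]);P[n]=X;print(n,X.round(4),np.round(e,1))
f=lambda p:(230+(p[0]+.5)/3-.5,(p[1]+.5)/3-.5)
for z in (.145,.150,.155):print('hinge tube at z',z,onplane(b,f((160,27)),z).round(4),onplane(b,f((303,27)),z).round(4))
for p,q in [((266.7,234.3),(257,281)),((273.7,211),(262.5,259.7)),((354,235.2),(340.1,280)),((347,258.5),(334.5,301.2))]:
    X,e=tri([(a,p),(b,q)]);print('strip',X.round(4),np.round(e,1),onplane(a,p,.032).round(4),onplane(b,q,.032).round(4))
E
```

```text
baseL [0.4818 0.0314 0.0777] [0.2 0.2]
baseR [0.5004 0.0335 0.0784] [0.1 0.1]
tipL [ 0.4855 -0.0017  0.0778] [0.2 0.2]
tipR [5.047e-01 4.000e-04 7.940e-02] [0.3 0.3]
railL [0.4693 0.0277 0.0711] [0.4 0.4]
railR [0.5131 0.0322 0.0786] [0.1 0.1]
lipL [0.4712 0.0072 0.0277] [0.1 0.1]
lipR [0.5165 0.0127 0.0326] [0.3 0.3]
woodL [0.4635 0.0083 0.0128] [0.3 0.3]
woodR [0.5241 0.0156 0.0167] [0.5 0.5]
hinge tube at z 0.145 [0.4542 0.1589 0.145 ] [0.4998 0.1637 0.145 ]
hinge tube at z 0.15 [0.4544 0.157  0.15  ] [0.4993 0.1617 0.15  ]
hinge tube at z 0.155 [0.4546 0.1552 0.155 ] [0.4987 0.1598 0.155 ]
strip [ 0.4409 -0.1801  0.0347] [0.1 0.1] [ 0.4409 -0.1811  0.032 ] [ 0.4406 -0.1815  0.032 ]
strip [ 0.4474 -0.1472  0.0306] [0.5 0.5] [ 0.448  -0.1469  0.032 ] [ 0.447  -0.1465  0.032 ]
strip [ 0.5642 -0.174   0.0266] [0.2 0.2] [ 0.563  -0.1723  0.032 ] [ 0.5627 -0.1712  0.032 ]
strip [ 0.5596 -0.2098  0.0289] [0.5 0.5] [ 0.5583 -0.2084  0.032 ] [ 0.5595 -0.2081  0.032 ]
```

Call:
{"api": "servo_tool", "payload": {"plan": [[0.35,0.8,-0.6,0.2,1],[0.35,0.8,-1,0.2,1],[0.3,0.8,-1,0,1],[0,0.1,-1,0,1],[0,0,-1,0,1]]}}

```text
time_s: 4.68
eef_pos: [0.4912, 0.0158, 0.1816]
tool_rot: [179.9, 0.3, 6.6]
ft_force: [0.6, -0.0, 0.9]
opening: 0.0939
```

Call:
{"api": "servo_tool", "payload": {"plan": [[0,0,-1,0,0.6],[0,0,-1,0,0.6],[0,0,-1,0,0.6],[0,0,-0.5,0,0.6],[0,0,0,0,0.6]]}}

```text
time_s: 5.3
eef_pos: [0.4901, 0.0182, 0.105]
tool_rot: [-179.9, 0.5, 6.8]
ft_force: [0.4, 0.2, -0.0]
opening: 0.0565
```

```bash
python3 - <<'E'
from h import *
c=shot('wrist','w3');print(c['state']['eef_pos'],c['state']['tool_rot'],c['state']['joint_pos'])
im=cv2.imread('pics/w3.png');cv2.imwrite('pics/w3z.png',cv2.resize(im[130:330,190:390],None,fx=3,fy=3,interpolation=cv2.INTER_CUBIC))
E
```

```text
[0.49007723 0.01818181 0.1050147 ] [-179.87580635    0.49824111    6.76621736] [ 24.6256813   21.7338982  -35.88805165 115.15853646  16.60606771
  48.66064941 -13.76724102]
```

View pics/w3z.png

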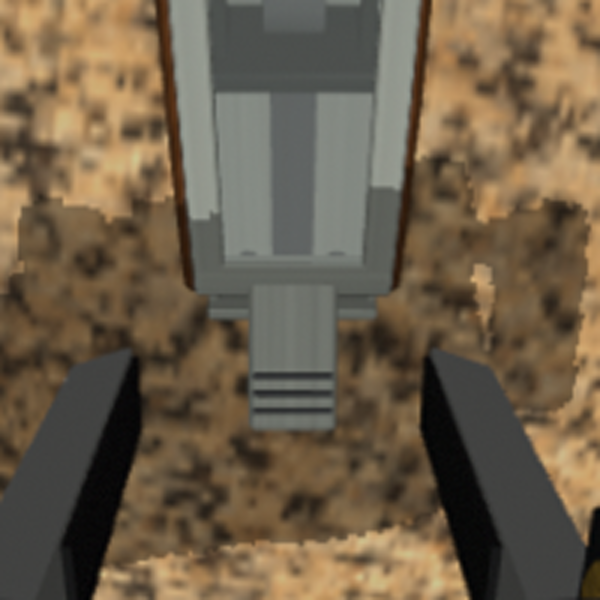

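```bash
python3 - <<'E'
from h import *
c=load('w3');f=lambda x,y:(190+(x+.5)/3-.5,130+(y+.5)/3-.5)
for p in [(250,284),(335,284),(252,428),(334,428)]: print(onplane(c,f(*p),.079).round(4))
a=load('w1');b=load('w2')
f1=lambda p:(250+(p[0]+.5)/5-.5,(p[1]+.5)/5-.5)
for p,q,r in [((324,376),(296,331),(250,284)),((405,376),(377,329),(335,284)),((326,516),(302,473),(252,428)),((410,516),(385,472),(334,428))]:
  print(tri([(a,f1(p)),(b,(240+q[0]/5,70+q[1]/5)),(c,f(*r))]))
E
```

```text
[0.4816 0.0317 0.079 ]
[0.5001 0.034  0.079 ]
[ 0.4858 -0.0032  0.079 ]
[ 0.5047 -0.0008  0.079 ]
(array([0.48186076, 0.03120076, 0.07790297]), [np.float64(0.11734424583681415), np.float64(0.3452298556244121), np.float64(0.32623532898761953)])
(array([0.50055471, 0.03338629, 0.07765894]), [np.float64(0.1924598968928984), np.float64(0.4224740466492286), np.float64(0.33473157517386243)])
(array([ 0.4855971 , -0.00188286,  0.08137275]), [np.float64(0.6497457417636573), np.float64(0.47531095079466684), np.float64(0.22118302455889283)])
(array([5.04668571e-01, 1.81093452e-04, 8.11878242e-02]), [np.float64(0.4808323727001984), np.float64(0.6539293885753751), np.float64(0.17421858236516125)])
```

Call:
{"api": "servo_tool", "payload": {"plan": [[0.15,-0.15,-0.9,0,0.6],[0.05,-0.1,-0.8,0,0.6],[0,0,0,0,0],[0,0,0,0,0],[0,0,0,0,0]]}}

```text
time_s: 5.98
eef_pos: [0.4953, 0.0128, 0.0702]
tool_rot: [-179.9, 0.4, 6.7]
ft_force: [0.1, -0.4, 0.5]
opening: 0.0296
```

```bash
python3 - <<'E'
import numpy as np
u=np.array([-.110,.994]);e=np.radians(np.linspace(-25.5,75.5,18));r=.165
h=-r*np.cos(e);z=r*np.sin(e)
for i in range(17):
    d=h[i+1]-h[i];print(i,(d*u/.02).round(2),((z[i+1]-z[i])/.02).round(2))
H=np.array([.477,.161]);
for i in range(0,18,3):print(i,(H+u*h[i]).round(4),(.150+z[i]-.009).round(4))
E
```

```text
0 [ 0.04 -0.33] 0.79
1 [ 0.03 -0.24] 0.82
2 [ 0.02 -0.16] 0.84
3 [ 0.01 -0.07] 0.85
4 [-0.    0.02] 0.85
5 [-0.01  0.11] 0.85
6 [-0.02  0.19] 0.83
7 [-0.03  0.28] 0.81
8 [-0.04  0.36] 0.77
9 [-0.05  0.44] 0.73
10 [-0.06  0.51] 0.68
11 [-0.06  0.58] 0.63
12 [-0.07  0.64] 0.56
13 [-0.08  0.69] 0.49
14 [-0.08  0.74] 0.42
15 [-0.09  0.78] 0.34
16 [-0.09  0.81] 0.26
0 [0.4934 0.013 ] 0.07
3 [ 0.495  -0.0015] 0.119
6 [ 4.949e-01 -4.000e-04] 0.1701
9 [0.493  0.0161] 0.2184
12 [0.4897 0.0466] 0.2593
15 [0.4851 0.0881] 0.2888
```

Call:
{"api": "servo_tool", "payload": {"plan": [[0,0,0,0,0],[0,0,0,0,0],[0,0,0,0,0]]}}

```text
time_s: 6.35
eef_pos: [0.4931, 0.0125, 0.0704]
tool_rot: [-180.0, 0.6, 6.7]
ft_force: [0.9, -0.8, -2.5]
opening: 0.019
```

Gripped (opening 19 mm). Lift along the arc.

Call:
{"api": "servo_tool", "payload": {"plan": [[0.04,-0.33,0.79,0,0],[0.03,-0.24,0.82,0,0],[0.02,-0.16,0.84,0,0],[0.01,-0.07,0.85,0,0],[0,0.02,0.85,0,0]]}}

```text
time_s: 6.98
eef_pos: [0.495, -0.0032, 0.1586]
tool_rot: [-179.9, 0.6, 6.8]
ft_force: [-0.5, 5.6, -4.3]
opening: 0.0193
```

Call:
{"api": "servo_tool", "payload": {"plan": [[-0.01,0.15,0.83,0,0],[-0.02,0.23,0.82,0,0],[-0.03,0.32,0.78,0,0],[-0.04,0.4,0.74,0,0],[-0.05,0.47,0.7,0,0]]}}

```text
time_s: 7.6
eef_pos: [0.4911, 0.03, 0.2415]
tool_rot: [-179.9, 0.6, 6.8]
ft_force: [-0.3, 2.9, -6.1]
opening: 0.0193
```

```bash
python3 - <<'E'
from h import *
c=shot('side','s3');im=cv2.imread('pics/s3.png');cv2.imwrite('pics/s3z.png',cv2.resize(im[80:280,170:370],None,fx=3,fy=3,interpolation=cv2.INTER_CUBIC))
E
```

```text
(no output)
```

View pics/s3z.png

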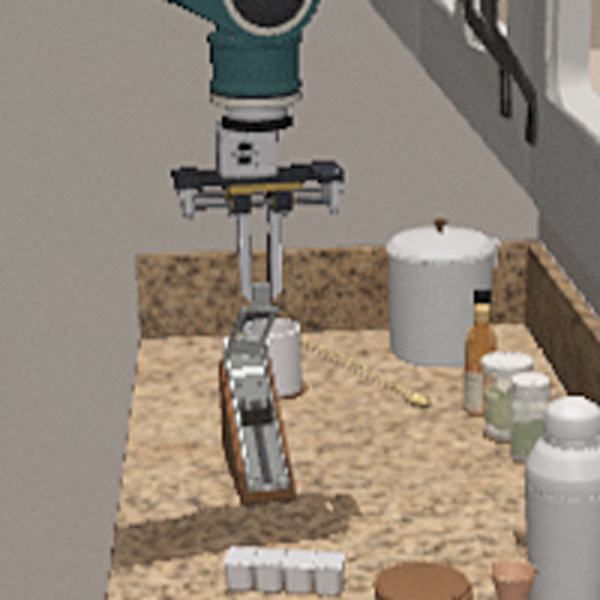

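Call:
{"api": "servo_tool", "payload": {"plan": [[-0.05,0.58,0.66,0,0],[-0.05,0.63,0.6,0,0],[-0.06,0.69,0.52,0,0],[-0.07,0.74,0.45,0,0],[-0.08,0.78,0.36,0,0]]}}

```text
time_s: 8.28
eef_pos: [0.4822, 0.1048, 0.2982]
tool_rot: [-179.9, 0.8, 6.9]
ft_force: [-1.4, 1.5, -12.5]
opening: 0.0197
```

Call:
{"api": "servo_tool", "payload": {"plan": [[-0.06,0.6,0.1,0,0],[-0.05,0.4,0,0,0],[0,0,0,0,0]]}}

```text
time_s: 8.65
eef_pos: [0.4798, 0.1246, 0.3032]
tool_rot: [179.7, 0.8, 6.8]
ft_force: [-1.5, -4.2, -14.7]
opening: 0.0195
```

```bash
python3 - <<'E'
from h import *
c=shot('wrist','w4');print(c['state']['eef_pos'],c['state']['tool_rot'],c['state']['joint_pos'])
E
```

```text
[0.47984416 0.12461627 0.30316509] [179.67350109   0.83665658   6.83979085] [ 21.23640484   9.49673414 -44.01626369 101.29156911   6.98407336
  72.8687829  -17.71311911]
```

View pics/w4.png

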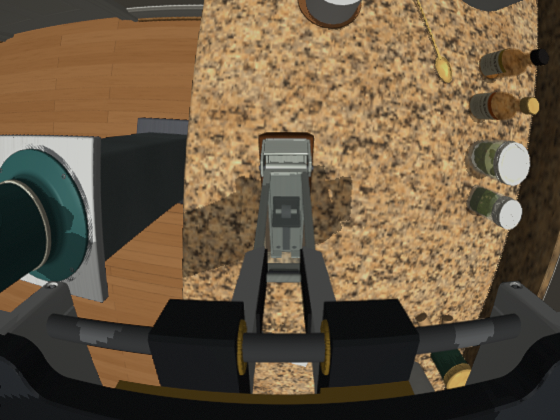

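Call:
{"api": "servo_tool", "payload": {"plan": [[0,0,0,0,1],[0,0,0,0,1],[0,0,0.8,0,1],[0,0,1,0,1],[0,-0.3,0.4,0,1]]}}

```text
time_s: 9.32
eef_pos: [0.4814, 0.1211, 0.3521]
tool_rot: [179.8, 0.5, 6.9]
ft_force: [0.3, -0.8, -0.7]
opening: 0.0656
```

Call:
{"api": "servo_tool", "payload": {"plan": [[0.2,-1,0,0.3,1],[0.2,-1,0,0.8,1],[0.2,-1,0,0.9,1],[0.2,-1,-0.2,0.9,1],[0.2,-1,-0.6,0.9,1]]}}

```text
time_s: 9.95
eef_pos: [0.5027, 0.0177, 0.3396]
tool_rot: [179.7, 0.2, 29.4]
ft_force: [0.4, 0.1, 0.1]
opening: 0.0934
```

```bash
python3 - <<'E'
from h import *
c=shot('side','s4');im=cv2.imread('pics/s4.png');cv2.imwrite('pics/s4z.png',cv2.resize(im[80:280,170:370],None,fx=3,fy=3,interpolation=cv2.INTER_CUBIC));print(c['state']['joint_pos'])
E
```

```text
[ 31.47513943   7.98187804 -41.16740951  97.74298018   5.7973808
  76.40417617  18.60461558]
```

View pics/s4z.png

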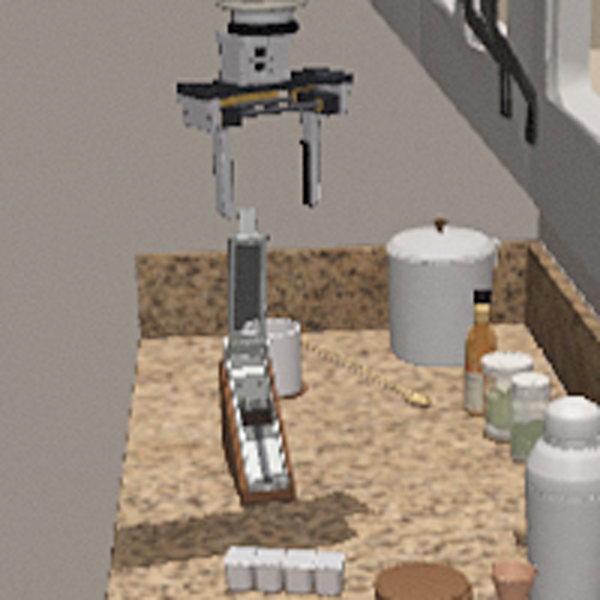

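Call:
{"api": "servo_tool", "payload": {"plan": [[0.2,-1,-1,0.9,1],[0.2,-1,-1,0.9,1],[0.2,-1,-1,0.9,1],[0.2,-1,-1,0.9,1],[0.2,-1,-1,0.9,1]]}}

```text
time_s: 10.62
eef_pos: [0.5238, -0.0881, 0.2381]
tool_rot: [179.5, 0.2, 55.8]
ft_force: [1.0, -0.3, -0.1]
opening: 0.0942
```

Call:
{"api": "servo_tool", "payload": {"plan": [[0.2,-1,-1,0.9,1],[0.2,-1,-1,0.9,1],[0.2,-1,-0.7,0.9,1],[0.2,-0.7,-0.4,0.4,1],[0,0,0,0,1]]}}

```text
time_s: 11.25
eef_pos: [0.54, -0.1666, 0.1744]
tool_rot: [179.6, 0.2, 73.7]
ft_force: [-0.5, 0.6, 0.8]
opening: 0.0944
```

```bash
python3 - <<'E'
from h import *
c=shot('wrist','w5');print(c['state']['eef_pos'],c['state']['tool_rot'],c['state']['joint_pos'])
E
```

```text
[ 0.53998653 -0.16658955  0.1744433 ] [1.79563990e+02 1.70555644e-01 7.37448153e+01] [ 44.95572726  23.90315823 -39.24512855 102.31995733  17.57322269
  59.52404243  72.93164394]
```

View pics/w5.png

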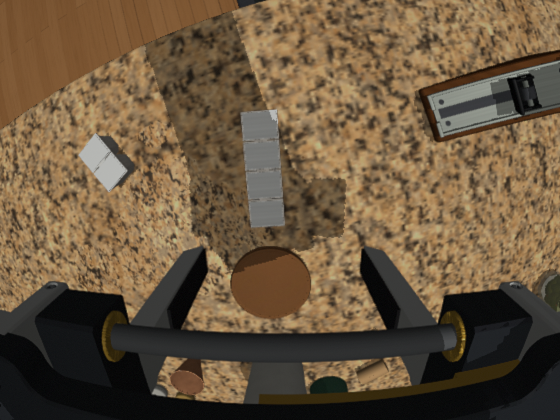

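```bash
python3 - <<'E'
from h import *
c=load('w5');im=cv2.imread('pics/w5.png');hsv=cv2.cvtColor(im,cv2.COLOR_BGR2HSV)
m=((hsv[:,:,1]<35)&(hsv[:,:,2]>110)).astype(np.uint8)*255
m[:90]=0;m[240:]=0;m[:,:220]=0;m[:,310:]=0
m=cv2.morphologyEx(m,cv2.MORPH_CLOSE,np.ones((5,5)))
k=max(cv2.findContours(m,0,1)[0],key=cv2.contourArea)
bx=cv2.boxPoints(cv2.minAreaRect(k));print(bx)
W=np.array([onplane(c,p,.032) for p in [(241,111),(278,110),(284,225),(250,227)]]);print(W.round(4),W.mean(0))
W=np.array([onplane(c,p,.032) for p in bx]);print(W.round(4),W.mean(0))
b=load('w2');a=load('w1')
for p,q,r in [((347,258.5),(334.5,301.2),(250,227)),((354,235.2),(340.1,280),(284,225)),((266.7,234.3),(257,281),(241,111)),((273.7,211),(262.5,259.7),(278,110))]:
  pass
for q,r in [((266.7,234.3),(241,111)),((273.7,211),(278,110)),((354,235.2),(284,225)),((347,258.5),(250,227))]:
  print(tri([(a,q),(c,r)]))
E
```

```text
[[240.34012 111.76143]
 [276.2995  109.19289]
 [284.55838 224.81725]
 [248.599   227.38579]]
[[ 0.4395 -0.1812  0.032 ]
 [ 0.4492 -0.1464  0.032 ]
 [ 0.563  -0.1733  0.032 ]
 [ 0.5553 -0.208   0.032 ]] [ 0.50174526 -0.17722588  0.032     ]
[[ 0.44   -0.182   0.032 ]
 [ 0.4479 -0.1477  0.032 ]
 [ 0.563  -0.1727  0.032 ]
 [ 0.5553 -0.2096  0.032 ]] [ 0.50156057 -0.17800854  0.032     ]
(array([ 0.44023592, -0.18094177,  0.03283411]), [np.float64(0.6728680073497063), np.float64(0.6728680073495932)])
(array([ 0.4486239 , -0.14643621,  0.03342374]), [np.float64(0.6155305068945411), np.float64(0.6155305068944403)])
(array([ 0.56423557, -0.17371443,  0.02774003]), [np.float64(0.1018502585204363), np.float64(0.10185025852040719)])
(array([ 0.55736511, -0.20876828,  0.02999986]), [np.float64(1.4625655724259796), np.float64(1.4625655724261182)])
```

Call:
{"api": "servo_tool", "payload": {"plan": [[0.1,-0.5,-1,0.3,1],[0.1,-0.5,-1,0.3,1],[0,0,-1,0,1],[0,0,-1,0,0.7],[0,0,-1,0,0.7]]}}

```text
time_s: 11.92
eef_pos: [0.5444, -0.187, 0.0694]
tool_rot: [179.5, 0.2, 77.5]
ft_force: [0.5, -0.5, 0.3]
opening: 0.0772
```

Call:
{"api": "servo_tool", "payload": {"plan": [[0,0,-0.7,0,0.7],[0,0,-0.6,0,0.7],[0,0,0,0,0.7]]}}

```text
time_s: 12.3
eef_pos: [0.5436, -0.1867, 0.0398]
tool_rot: [179.6, 0.2, 77.6]
ft_force: [-1.1, 0.6, 0.5]
opening: 0.0658
```

Call:
{"api": "servo_tool", "payload": {"plan": [[0,0,-0.7,0,0.7],[0,0,-0.5,0,0.7],[0,0,0,0,0],[0,0,0,0,0],[0,0,0,0,0]]}}

```text
time_s: 12.92
eef_pos: [0.5445, -0.1869, 0.0153]
tool_rot: [179.5, 0.2, 77.6]
ft_force: [-0.2, -0.0, -0.2]
opening: 0.0394
```

Call:
{"api": "servo_tool", "payload": {"plan": [[0,0,0,0,0],[0,0,0,0,0]]}}

```text
time_s: 13.18
eef_pos: [0.5446, -0.187, 0.0157]
tool_rot: [179.5, 0.2, 77.6]
ft_force: [0.5, 0.3, -0.5]
opening: 0.0359
```

```bash
python3 - <<'E'
from h import *
c=shot('wrist','w6');print(c['state']['eef_pos'],c['state']['tool_rot'],c['state']['joint_pos'])
E
```

```text
[ 0.5446286  -0.18701349  0.01571996] [179.45513221   0.19048086  77.56751016] [ 41.05835098  37.03363218 -32.86445486 106.63797522  28.31255066
  44.04729726  70.36890253]
```

View pics/w6.png

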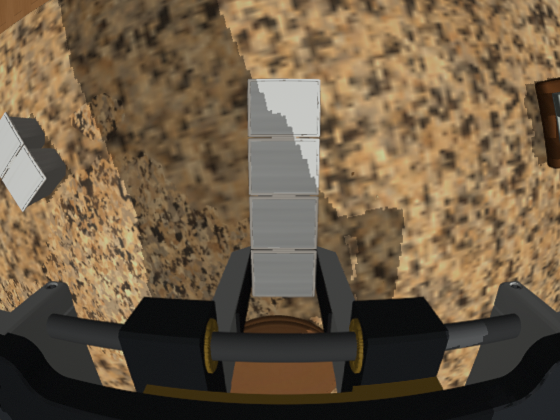

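```bash
python3 - <<'E'
from h import *
c=load('w6')
for p in [(248,80),(320,80),(317,297),(251,297)]:
    X=onplane(c,p,.032);d=X[:2]-np.array([.5446,-.1870]);a=np.radians(77.57);print(X.round(4),'jaw',d@[np.cos(a),np.sin(a)],'y',d@[np.sin(a),-np.cos(a)])
E
```

```text
[ 0.441  -0.1823  0.032 ] jaw -0.01773775043830051 y -0.10216370665450539
[ 0.4485 -0.148   0.032 ] jaw 0.017431797925609123 y -0.10220259099675912
[ 0.564  -0.1718  0.032 ] jaw 0.018984585831022163 y 0.0156843667522506
[ 0.5559 -0.2089  0.032 ] jaw -0.018957963661489358 y 0.015769905153125714
```

Call:
{"api": "servo_tool", "payload": {"plan": [[0,0,0.5,0,0],[0,0,1,0,0],[-0.1,0.3,1,0,0],[-0.1,0.6,1,-0.4,0],[-0.1,0.8,1,-0.6,0]]}}

```text
time_s: 13.85
eef_pos: [0.5381, -0.152, 0.1123]
tool_rot: [179.4, 0.2, 71.6]
ft_force: [0.2, -0.3, -0.4]
opening: 0.0357
```

```bash
python3 - <<'E'
from h import *
c=shot('wrist','w7');c=shot('side','s7')
im=cv2.imread('pics/s7.png');cv2.imwrite('pics/s7z.png',cv2.resize(im[120:320,170:370],None,fx=3,fy=3,interpolation=cv2.INTER_CUBIC))
E
```

```text
(no output)
```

View pics/s7z.png

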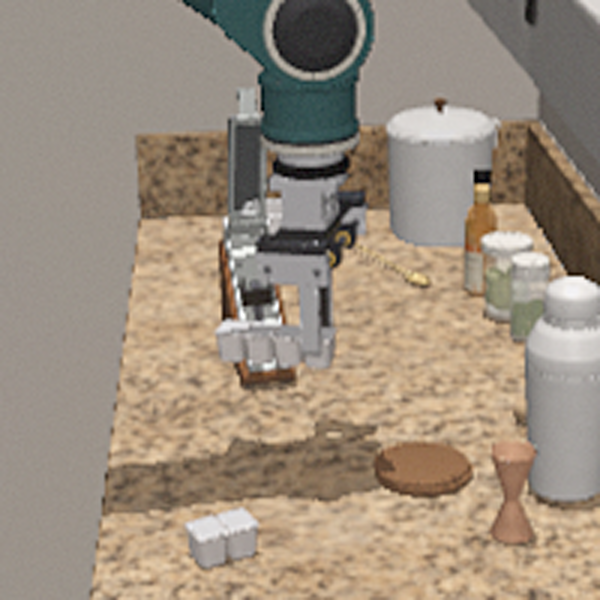

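View pics/w7.png

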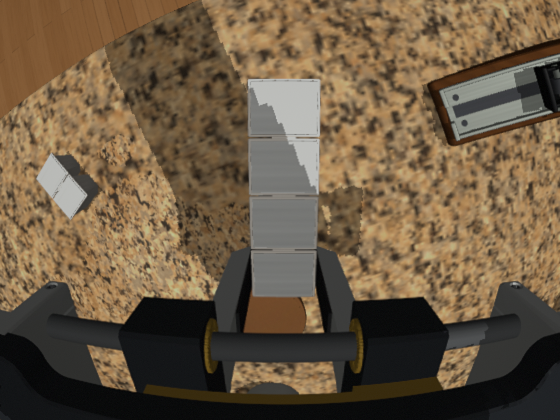

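Call:
{"api": "servo_tool", "payload": {"plan": [[-0.2,0.2,0.7,-1,0],[-0.2,0.4,0.7,-1,0],[-0.2,0.5,0.3,-1,0],[-0.2,0.5,0,-1,0],[-0.2,0.5,0,-1,0]]}}

```text
time_s: 14.58
eef_pos: [0.518, -0.1101, 0.1494]
tool_rot: [179.2, 0.2, 42.6]
ft_force: [-0.4, 0.7, -0.8]
opening: 0.036
```

Call:
{"api": "servo_tool", "payload": {"plan": [[-0.2,0.5,0,-1,0],[-0.2,0.5,0,-1,0],[-0.2,0.5,0,-1,0],[-0.2,0.5,0,-1,0],[0,0.3,0,-0.8,0]]}}

```text
time_s: 15.2
eef_pos: [0.5004, -0.0643, 0.1495]
tool_rot: [179.1, 0.3, 14.6]
ft_force: [0.2, -0.2, -0.1]
opening: 0.0357
```

Call:
{"api": "servo_tool", "payload": {"plan": [[0,0,0,0,0]]}}

```text
time_s: 15.32
eef_pos: [0.5003, -0.0643, 0.1496]
tool_rot: [179.1, 0.3, 14.7]
ft_force: [0.1, 0.0, -0.1]
opening: 0.036
```

Call:
{"api": "servo_tool", "payload": {"plan": [[0,0.7,-0.6,-0.7,0],[0,0.7,-0.6,-0.7,0],[0,0,-0.4,0,0],[0,0,0,0,0]]}}

```text
time_s: 15.82
eef_pos: [0.5003, -0.0384, 0.1168]
tool_rot: [179.0, 0.3, 7.0]
ft_force: [0.4, 0.5, -0.5]
opening: 0.0355
```

```bash
python3 - <<'E'
from h import *
c=shot('wrist','w8');print(c['state']['eef_pos'],c['state']['tool_rot'])
c=shot('side','s8')
im=cv2.imread('pics/s8.png');cv2.imwrite('pics/s8z.png',cv2.resize(im[120:320,170:370],None,fx=3,fy=3,interpolation=cv2.INTER_CUBIC))
E
```

```text
[ 0.50025583 -0.0383542   0.11676562] [179.0476143    0.32766914   7.04283113]
```

View pics/s8z.png

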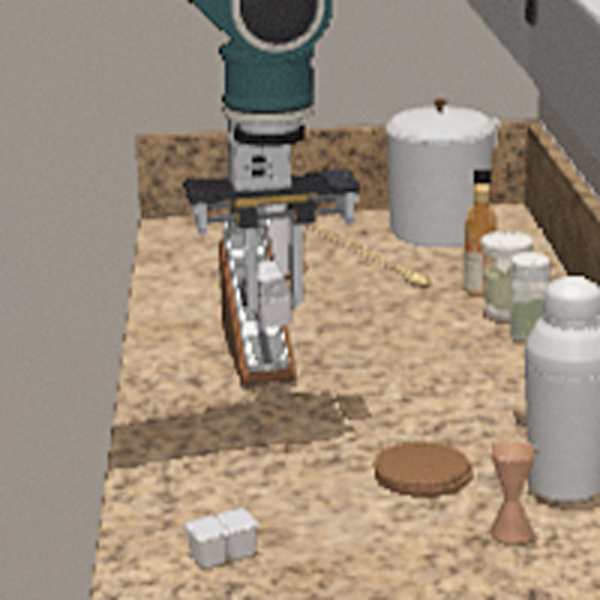

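View pics/w8.png

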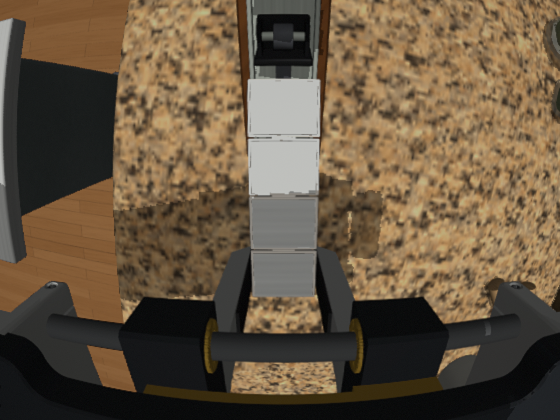

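Call:
{"api": "servo_tool", "payload": {"plan": [[-0.05,0.15,-0.6,-0.1,0],[0,0,-0.6,0,0],[0,0,-0.6,0,0],[0,0,-0.3,0,0],[0,0,0,0,0]]}}

```text
time_s: 16.55
eef_pos: [0.4994, -0.0359, 0.0723]
tool_rot: [179.0, 0.3, 6.4]
ft_force: [-1.1, -0.0, -0.9]
opening: 0.0358
```

Call:
{"api": "servo_tool", "payload": {"plan": [[0,0,-0.25,0,0],[0,0,-0.25,0,0],[0,0,-0.25,0,0],[0,0,-0.25,0,0]]}}

```text
time_s: 17.05
eef_pos: [0.5005, -0.0373, 0.0522]
tool_rot: [178.9, 0.2, 6.3]
ft_force: [-0.1, -4.0, 3.7]
opening: 0.0357
```

```bash
python3 - <<'E'
from h import *
c=shot('wrist','w9');print(c['state']['eef_pos'],c['state']['tool_rot'],c['state']['ft_force'],c['state']['ft_torque'])
E
```

```text
[ 0.50046065 -0.03734074  0.05222569] [1.78924731e+02 1.63316714e-01 6.32789812e+00] [-0.10488585 -4.00292207  3.71682585] [-0.67309697  0.02659329  0.05037303]
```

View pics/w9.png

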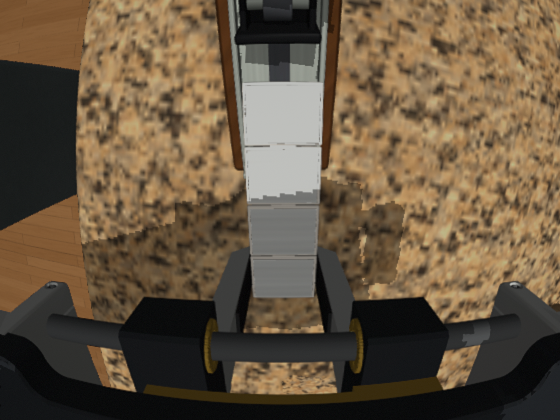

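Call:
{"api": "servo_tool", "payload": {"plan": [[-0.05,0.1,-0.25,0,0],[0,0,-0.25,0,0],[-0.05,0.4,0.15,0,0],[-0.05,0.4,0.22,0,0],[-0.05,0.4,0.22,0,0]]}}

```text
time_s: 17.73
eef_pos: [0.4962, -0.0117, 0.0531]
tool_rot: [178.9, 0.2, 6.2]
ft_force: [2.1, -10.3, 0.3]
opening: 0.0355
```

Call:
{"api": "servo_tool", "payload": {"plan": [[-0.05,0.4,0.23,0,0],[-0.05,0.4,0.23,0,0],[-0.05,0.4,0.23,0,0]]}}

```text
time_s: 18.1
eef_pos: [0.4931, 0.0116, 0.0678]
tool_rot: [178.7, 0.2, 6.1]
ft_force: [2.2, -7.2, -2.3]
opening: 0.0359
```

```bash
python3 - <<'E'
from h import *
c=shot('wrist','w10');print(c['state']['eef_pos'],c['state']['tool_rot'],c['state']['ft_force'],c['state']['ft_torque'])
c=shot('side','s10')
im=cv2.imread('pics/s10.png');cv2.imwrite('pics/s10z.png',cv2.resize(im[160:280,210:330],None,fx=5,fy=5,interpolation=cv2.INTER_CUBIC))
E
```

```text
[0.49313883 0.01164878 0.06782084] [178.74143247   0.21622317   6.14508463] [ 2.16436654 -7.23718657 -2.2859809 ] [-1.7498568  -0.63477249 -0.12592551]
```

View pics/s10z.png

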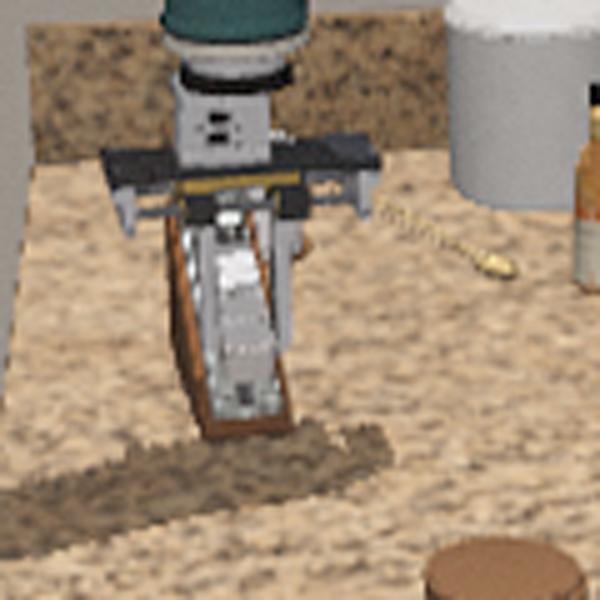

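View pics/w10.png

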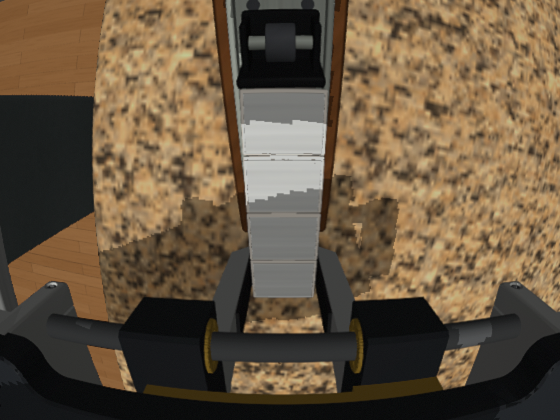

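Call:
{"api": "servo_tool", "payload": {"plan": [[-0.02,0.3,0.16,0,0],[-0.03,0.25,0.14,0.05,0],[0,0,0,0,0]]}}

```text
time_s: 18.58
eef_pos: [0.4923, 0.023, 0.0745]
tool_rot: [178.7, 0.2, 6.5]
ft_force: [1.9, -3.6, -1.9]
opening: 0.0356
```

```bash
python3 - <<'E'
from h import *
c=shot('wrist','w11');S=c['state'];print(S['eef_pos'],S['tool_rot'],S['ft_force'])
O=np.array([.4928,.0196,.026]);u=np.array([-.1133,.9936,0])
def T(x,y,z):
    w=np.array([.9936,.1133,0]); return O+u*(x*.866-z*.5)+np.array([0,0,1])*(x*.5+z*.866)+w*y
# front edge top of strip image row 297 centre 283 ; rear top edge row ?
im=c['color'][:,:,::-1].copy()
for n,q in [('lip',(0,0,12)),('lipL',(0,-20,12)),('lipR',(0,20,12)),('x120',(120,0,0)),('wallL',(60,-20,8)),('wallR',(60,20,8)),('wL2',(140,-20,8)),('wR2',(140,20,8)),('w3',(180,20,8)),('w4',(180,-20,8))]:
    p=proj(c,T(*q));print(n,p.round(1));cv2.circle(im,tuple(int(round(v)) for v in p),2,(0,0,255),-1)
cv2.imwrite('pics/w11m.png',im)
E
```

```text
[0.49226552 0.02302254 0.07453184] [1.78682578e+02 1.72918052e-01 6.45553306e+00] [ 1.94596466 -3.5517274  -1.89129201]
lip [280.1 963.3]
lipL [-287.   465.1]
lipR [854.5 467.7]
x120 [ 281.2 -563.5]
wallL [-115.5 -476.8]
wallR [ 679.  -479.8]
wL2 [ 107.7 -558.3]
wR2 [ 454.5 -559.8]
w3 [ 414.9 -565. ]
w4 [ 147.2 -563.8]
```

View pics/w11m.png

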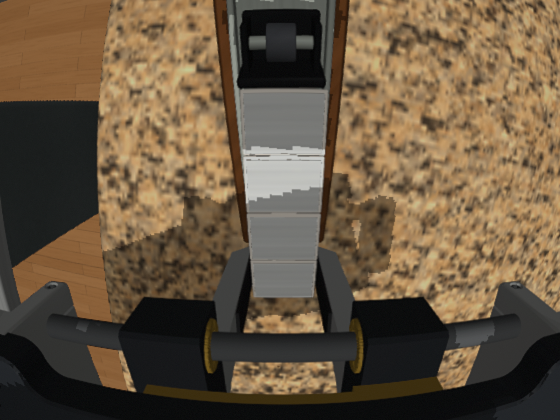

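Call:
{"api": "servo_tool", "payload": {"plan": [[0,0.03,-0.3,0,0],[0,0.03,-0.3,0,0],[0,0.03,-0.3,0,0]]}}

```text
time_s: 19.0
eef_pos: [0.492, 0.0252, 0.0554]
tool_rot: [178.7, 0.2, 6.5]
ft_force: [0.8, -3.1, 0.3]
opening: 0.0356
```

```bash
python3 - <<'E'
from h import *
c=shot('wrist','w12');S=c['state'];print(S['eef_pos'],S['tool_rot'],S['ft_force'])
O=np.array([.4928,.0196,.026]);u=np.array([-.1133,.9936,0])
def T(x,y,z):
    x,y,z=x/1e3,y/1e3,z/1e3
    w=np.array([.9936,.1133,0]); return O+u*(x*.866-z*.5)+np.array([0,0,1])*(x*.5+z*.866)+w*y
im=c['color'][:,:,::-1].copy()
for n,q in [('lip',(0,0,12)),('lipL',(0,-20,12)),('lipR',(0,20,12)),('120',(120,0,32)),('wallL',(60,-20,8)),('wallR',(60,20,8)),('wL2',(150,-20,8)),('wR2',(150,20,8)),('s0',(0,-18,32)),('s1',(0,18,32)),('s2',(120,-18,32)),('s3',(120,18,32))]:
    p=proj(c,T(*q));print(n,p.round(1));cv2.circle(im,tuple(int(round(v)) for v in p),2,(0,0,255),-1)
cv2.imwrite('pics/w12m.png',im)
c=shot('side','s12')
im=cv2.imread('pics/s12.png');cv2.imwrite('pics/s12z.png',cv2.resize(im[160:280,210:330],None,fx=5,fy=5,interpolation=cv2.INTER_CUBIC))
E
```

```text
[0.4920284  0.02520038 0.05540216] [178.70130941   0.18104725   6.45540295] [ 0.8262029  -3.06095319  0.28006792]
lip [283.3 264. ]
lipL [253.4 263.8]
lipR [313.2 263.9]
120 [282.6 119.9]
wallL [245.9 194.5]
wallR [320.4 194.5]
wL2 [229.9  24.7]
wR2 [335.5  24.5]
s0 [254.7 289.8]
s1 [311.7 289.9]
s2 [232.8 120.6]
s3 [332.4 120.6]
```

View pics/w12m.png

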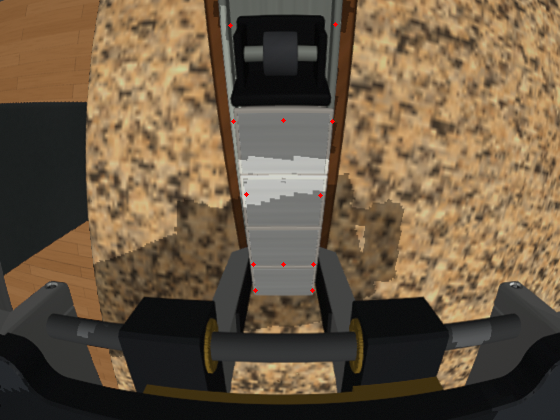

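View pics/s12z.png

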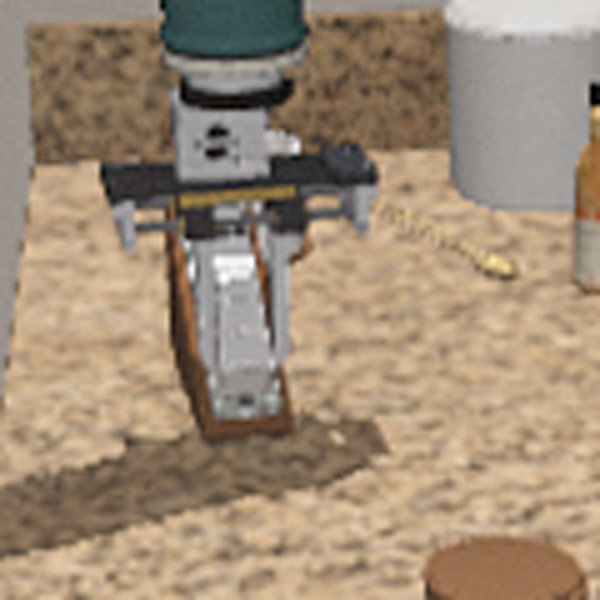

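```bash
python3 - <<'E'
from h import *
c=load('w12')
O=np.array([.4928,.0196,.026]);u=np.array([-.1133,.9936,0])
def T(x,y,z):
    x,y,z=x/1e3,y/1e3,z/1e3
    w=np.array([.9936,.1133,0]); return O+u*(x*.866-z*.5)+np.array([0,0,1])*(x*.5+z*.866)+w*y
for s in (120,123,126):
  for ph in (2,4,6,8):
    a=np.radians(ph)
    fr=(s-120*np.cos(a)+32*np.sin(a), 120*np.sin(a)+32*np.cos(a)); re=(s+32*np.sin(a),32*np.cos(a))
    print(s,ph,proj(c,T(fr[0],0,fr[1]))[1].round(1),proj(c,T(re[0],0,re[1]))[1].round(1))
E
```

```text
120 2 294.9 117.2
120 4 299.7 114.4
120 6 304.5 111.6
120 8 309.3 108.7
123 2 292.6 109.9
123 4 297.4 107.1
123 6 302.3 104.2
123 8 307.1 101.2
126 2 290.2 102.5
126 4 295.1 99.6
126 6 299.9 96.6
126 8 304.7 93.6
```

Call:
{"api": "servo_tool", "payload": {"plan": [[0,0.03,-0.2,0,0],[0,0,-0.12,0,0],[0,0,0,0,0]]}}

```text
time_s: 19.48
eef_pos: [0.4921, 0.0257, 0.0487]
tool_rot: [178.7, 0.2, 6.5]
ft_force: [0.2, -4.2, 1.3]
opening: 0.0355
```

```bash
python3 - <<'E'
from h import *
c=shot('wrist','w13');S=c['state'];print(S['eef_pos'],S['tool_rot'],S['ft_force'])
O=np.array([.4928,.0196,.026]);u=np.array([-.1133,.9936,0])
def T(x,y,z):
    x,y,z=x/1e3,y/1e3,z/1e3
    w=np.array([.9936,.1133,0]); return O+u*(x*.866-z*.5)+np.array([0,0,1])*(x*.5+z*.866)+w*y
for s in (120,123,126):
  for ph in (0,2,4):
    a=np.radians(ph)
    fr=(s-120*np.cos(a)+32*np.sin(a), 120*np.sin(a)+32*np.cos(a)); re=(s+32*np.sin(a),32*np.cos(a))
    print(s,ph,proj(c,T(fr[0],0,fr[1]))[1].round(1),proj(c,T(re[0],0,re[1]))[1].round(1))
im=cv2.imread('pics/w13.png');cv2.imwrite('pics/w13z.png',cv2.resize(im[60:320,180:380],None,fx=2.3,fy=2.3,interpolation=cv2.INTER_CUBIC))
E
```

```text
[0.49208965 0.02569507 0.04871191] [178.68078357   0.20004901   6.46530355] [ 0.16038461 -4.23834945  1.26888707]
120 0 296.2 121.5
120 2 301.3 118.7
120 4 306.3 115.7
123 0 293.9 113.9
123 2 299.0 111.0
123 4 304.1 108.0
126 0 291.5 106.1
126 2 296.6 103.1
126 4 301.7 100.0
```

View pics/w13z.png

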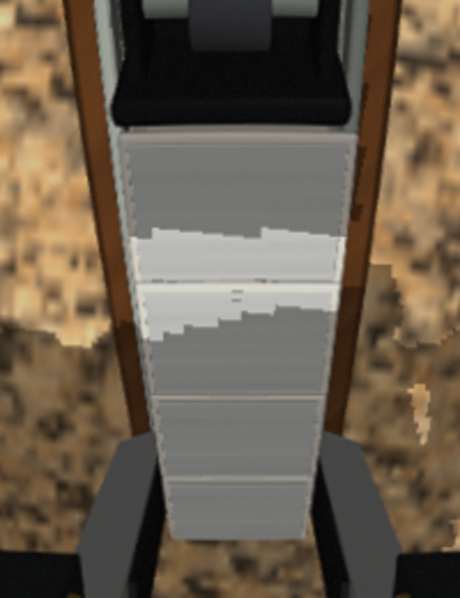

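Call:
{"api": "servo_tool", "payload": {"plan": [[0,0,0,0,0.7],[0,0,0,0,0.7],[0,0,0,0,0.7]]}}

```text
time_s: 19.9
eef_pos: [0.4918, 0.0268, 0.0486]
tool_rot: [178.7, 0.2, 6.5]
ft_force: [0.2, -0.7, -0.1]
opening: 0.0624
```

```bash
python3 - <<'E'
from h import *
c=shot('wrist','w14');S=c['state'];print(S['eef_pos'],S['opening'],S['ft_force'])
im=cv2.imread('pics/w14.png');cv2.imwrite('pics/w14z.png',cv2.resize(im[60:320,180:380],None,fx=2.3,fy=2.3,interpolation=cv2.INTER_CUBIC))
c=shot('side','s14')
im=cv2.imread('pics/s14.png');cv2.imwrite('pics/s14z.png',cv2.resize(im[160:280,210:330],None,fx=5,fy=5,interpolation=cv2.INTER_CUBIC))
E
```

```text
[0.49177321 0.02676319 0.04857195] 0.06240724253076829 [ 0.18578491 -0.67575503 -0.06161221]
```

View pics/w14z.png

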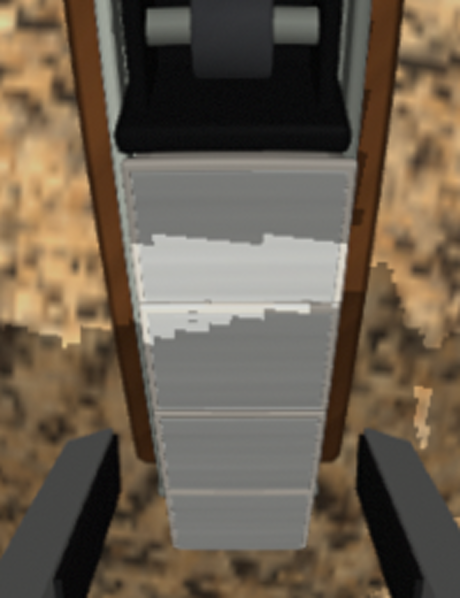

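View pics/s14z.png

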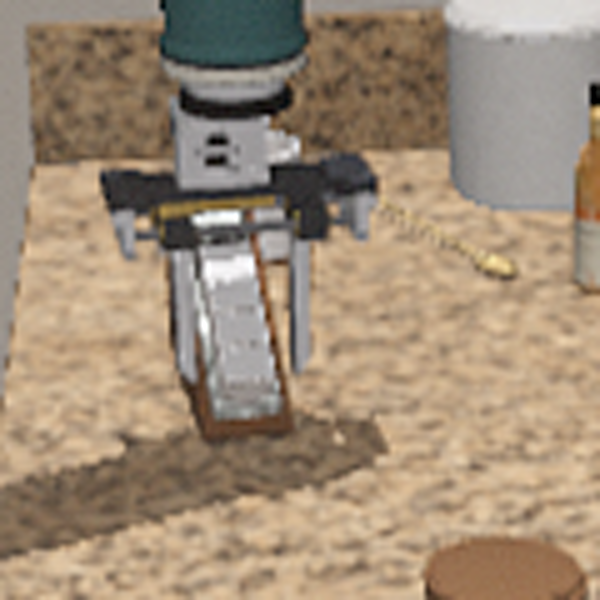

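Call:
{"api": "servo_tool", "payload": {"plan": [[0,0,0.6,0,0.8],[0,-0.1,1,0,1],[0.05,-0.6,1,0,1],[0.05,-0.8,1,0,1],[0.05,-0.8,1,0,1]]}}

```text
time_s: 20.62
eef_pos: [0.4941, -0.0188, 0.1455]
tool_rot: [178.8, 0.3, 6.7]
ft_force: [1.4, -0.3, 0.8]
opening: 0.0942
```

Call:
{"api": "servo_tool", "payload": {"plan": [[0.05,-0.6,1,0,1],[0,-0.3,1,0,1],[0,0,0.5,0,1],[0,0,0,0,1]]}}

```text
time_s: 21.12
eef_pos: [0.4956, -0.0378, 0.2009]
tool_rot: [178.7, 0.0, 6.6]
ft_force: [0.6, -0.0, -0.1]
opening: 0.0943
```

```bash
cat >> h.py <<'E'
O=np.array([.4928,.0196,.026]);u=np.array([-.1133,.9936,0])
def T(x,y,z):
    x,y,z=x/1e3,y/1e3,z/1e3
    w=np.array([.9936,.1133,0]); return O+u*(x*.866-z*.5)+np.array([0,0,1])*(x*.5+z*.866)+w*y
E
python3 - <<'E'
from h import *
c=shot('wrist','w15');S=c['state'];print(S['eef_pos'],S['opening'],S['ft_force'])
im=c['color'][:,:,::-1].copy()
x0,y0,k=200,0,3
z=cv2.resize(im[0:200,200:400],None,fx=3,fy=3,interpolation=cv2.INTER_CUBIC)
for q in [(0,-18,32),(0,18,32),(120,-18,32),(120,18,32),(0,0,12),(22,0,49),(185,0,36)]:
    p=proj(c,T(*q));print(q,p.round(1));cv2.circle(z,(int((p[0]-200)*3),int(p[1]*3)),3,(0,0,255),1)
cv2.imwrite('pics/w15z.png',z)
E
```

```text
[ 0.4955641  -0.03784714  0.20088818] 0.0943372648422917 [ 0.58247525 -0.03177804 -0.1052499 ]
(0, -18, 32) [269.1 159.1]
(0, 18, 32) [305.1 159.3]
(120, -18, 32) [265.9  42.3]
(120, 18, 32) [311.   42.7]
(0, 0, 12) [287.  147.6]
(22, 0, 49) [287.5 151.3]
(185, 0, 36) [289.3 -36.1]
```

View pics/w15z.png

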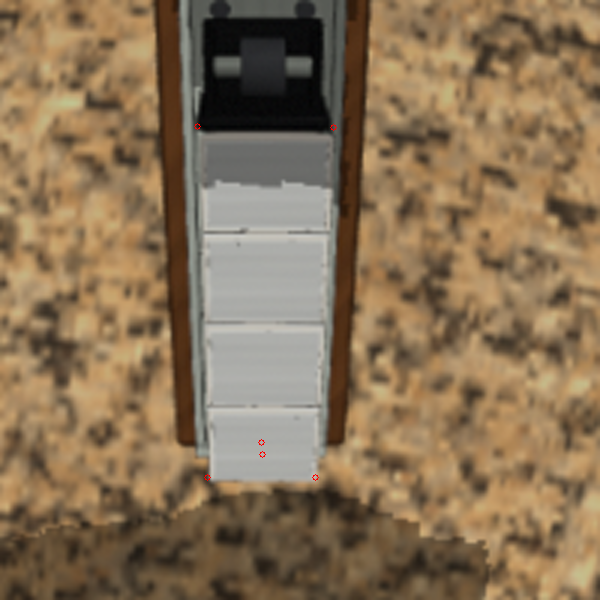

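Call:
{"api": "servo_tool", "payload": {"plan": [[-0.1,0.5,1,0,1],[-0.1,0.5,1,0,1],[-0.1,0.7,1,0,1],[-0.1,1,1,0,1],[-0.1,1,1,0,0.7]]}}

```text
time_s: 21.8
eef_pos: [0.4823, 0.0387, 0.298]
tool_rot: [178.9, 0.6, 6.7]
ft_force: [0.3, -0.4, 0.5]
opening: 0.0874
```

Call:
{"api": "servo_tool", "payload": {"plan": [[-0.1,1,1,0,0.6],[-0.1,1,0.8,0,0.6],[-0.1,1,0,0,0.6],[0,0.7,0,0,0.6],[0,0,0,0,0.6]]}}

```text
time_s: 22.42
eef_pos: [0.4749, 0.1176, 0.3328]
tool_rot: [178.9, 0.8, 6.9]
ft_force: [-0.2, 0.2, 0.1]
opening: 0.0565
```

```bash
python3 - <<'E'
from h import *
c=shot('wrist','w16');S=c['state'];print(S['eef_pos'],S['tool_rot'],S['opening'],S['ft_force'])
E
```

```text
[0.47491784 0.11763452 0.33278923] [178.92485061   0.77234924   6.90965293] 0.05650316794536688 [-0.19428234  0.18576497  0.14476311]
```

View pics/w16.png

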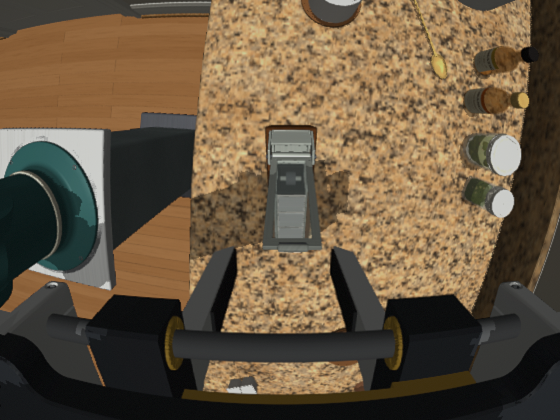

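Call:
{"api": "servo_tool", "payload": {"plan": [[0.3,0.3,0,0,0.6],[0,0,-0.8,0,0.6],[0,0,-0.6,0,0.6],[0,0,0,0,0.6]]}}

```text
time_s: 22.98
eef_pos: [0.4814, 0.1213, 0.3014]
tool_rot: [178.9, 0.9, 6.7]
ft_force: [0.1, -0.5, 0.5]
opening: 0.056
```

```bash
python3 - <<'E'
from h import *
c=shot('wrist','w17');S=c['state'];print(S['eef_pos'],S['tool_rot'],S['opening'],S['ft_force'])
im=cv2.imread('pics/w17.png');cv2.imwrite('pics/w17z.png',cv2.resize(im[120:320,180:380],None,fx=3,fy=3,interpolation=cv2.INTER_CUBIC))
E
```

```text
[0.48135223 0.12132633 0.30140785] [178.899523     0.90163142   6.71688772] 0.05598423989386755 [ 0.10188394 -0.48863445  0.48740718]
```

View pics/w17z.png

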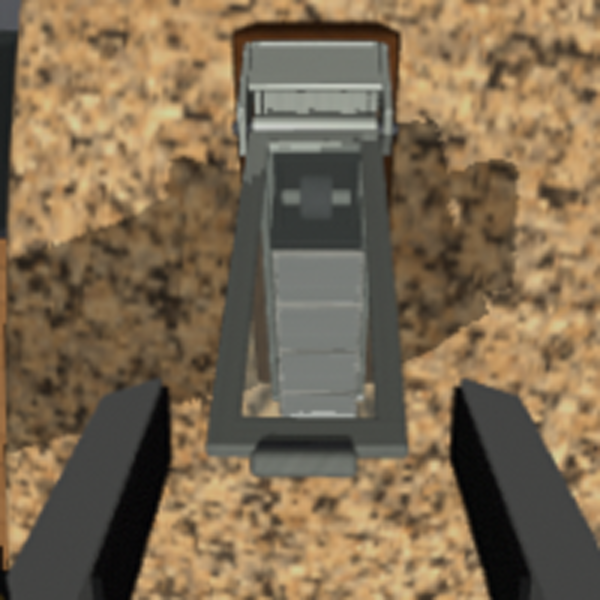

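Call:
{"api": "servo_tool", "payload": {"plan": [[-0.03,0.12,0.07,0,0],[0,0,0,0,0],[0,0,0,0,0],[0,0,0,0,0],[0,0,0,0,0]]}}

```text
time_s: 23.65
eef_pos: [0.48, 0.1239, 0.3043]
tool_rot: [178.9, 0.9, 6.7]
ft_force: [-4.0, -1.2, 2.6]
opening: 0.019
```

```bash
python3 - <<'E'
import numpy as np
u=np.array([-.1133,.9936]);e=np.radians(np.linspace(77.1,-25.5,18));r=np.linspace(.1672,.165,18)
h=-r*np.cos(e);z=r*np.sin(e)
H=np.array([.477,.161])
for i in range(18):
    if i<17:
        d=h[i+1]-h[i];print(i,(d*u/.02).round(2),((z[i+1]-z[i])/.02).round(2),end=' ')
    print((H+u*h[i]).round(4),(.141+z[i]).round(4))
E
```

```text
0 [ 0.1  -0.84] -0.25 [0.4812 0.1239] 0.304
1 [ 0.09 -0.81] -0.33 [0.4831 0.1071] 0.299
2 [ 0.09 -0.77] -0.42 [0.485 0.091] 0.2923
3 [ 0.08 -0.72] -0.5 [0.4867 0.0756] 0.284
4 [ 0.08 -0.66] -0.57 [0.4884 0.0612] 0.274
5 [ 0.07 -0.6 ] -0.64 [0.4899 0.048 ] 0.2627
6 [ 0.06 -0.53] -0.7 [0.4913 0.036 ] 0.2499
7 [ 0.05 -0.45] -0.75 [0.4925 0.0254] 0.236
8 [ 0.04 -0.37] -0.79 [0.4935 0.0163] 0.2211
9 [ 0.03 -0.29] -0.82 [0.4943 0.0089] 0.2053
10 [ 0.02 -0.2 ] -0.85 [0.495  0.0031] 0.1888
11 [ 0.01 -0.11] -0.87 [ 0.4955 -0.0008] 0.1718
12 [ 0.   -0.02] -0.87 [ 0.4957 -0.003 ] 0.1545
13 [-0.01  0.07] -0.87 [ 0.4957 -0.0034] 0.1371
14 [-0.02  0.16] -0.85 [ 0.4956 -0.002 ] 0.1197
15 [-0.03  0.25] -0.83 [0.4952 0.0013] 0.1026
16 [-0.04  0.34] -0.8 [0.4946 0.0063] 0.086
[0.4939 0.013 ] 0.07
```

Call:
{"api": "servo_tool", "payload": {"plan": [[0.1,-0.84,-0.25,0,0],[0.1,-0.81,-0.33,0,0],[0.09,-0.77,-0.42,0,0],[0.08,-0.72,-0.5,0,0],[0.08,-0.66,-0.57,0,0]]}}

```text
time_s: 24.28
eef_pos: [0.4893, 0.0449, 0.2612]
tool_rot: [178.9, 0.9, 6.8]
ft_force: [1.4, 3.3, -0.2]
opening: 0.0191
```

Near step 5.2 of the arc.

Call:
{"api": "servo_tool", "payload": {"plan": [[0.06,-0.56,-0.66,0,0],[0.06,-0.48,-0.72,0,0],[0.04,-0.4,-0.77,0,0],[0.03,-0.3,-0.8,0,0],[0.02,-0.22,-0.83,0,0]]}}

```text
time_s: 24.9
eef_pos: [0.4944, 0.0012, 0.1803]
tool_rot: [178.8, 0.8, 6.7]
ft_force: [1.9, -1.4, 1.4]
opening: 0.0194
```

Call:
{"api": "servo_tool", "payload": {"plan": [[0.02,-0.14,-0.84,0,0],[0.01,-0.06,-0.84,0,0],[0,0.03,-0.84,0,0],[-0.01,0.12,-0.83,0,0]]}}

```text
time_s: 25.4
eef_pos: [0.4945, 0.0006, 0.1081]
tool_rot: [178.9, 0.8, 6.7]
ft_force: [0.8, 0.8, 2.6]
opening: 0.0196
```

Call:
{"api": "servo_tool", "payload": {"plan": [[-0.02,0.24,-0.8,0,0],[-0.03,0.33,-0.75,0,0],[0,0.05,-0.2,0,0],[0,0,-0.2,0,0],[0,0,-0.2,0,0]]}}

```text
time_s: 26.02
eef_pos: [0.4933, 0.0152, 0.065]
tool_rot: [178.7, 0.9, 6.8]
ft_force: [-29.6, -5.9, 92.1]
opening: 0.0194
```

```bash
python3 - <<'E'
from h import *
c=shot('wrist','w18');S=c['state'];print(S['eef_pos'],S['tool_rot'],S['opening'],S['ft_force'])
im=c['color'][:,:,::-1];z=cv2.resize(im[100:320,180:400],None,fx=2.7,fy=2.7,interpolation=cv2.INTER_CUBIC)
for q in [(22,0,49),(37,-22,36),(37,22,36),(130,-22,36),(130,22,36)]:
    p=proj(c,T(*q));cv2.circle(z,(int((p[0]-180)*2.7),int((p[1]-100)*2.7)),3,(0,0,255),1)
cv2.imwrite('pics/w18z.png',z)
E
```

```text
[0.4932634  0.01517702 0.06498676] [178.7138422    0.90600883   6.81393197] 0.019388034383056574 [-29.60716358  -5.91957012  92.07315854]
```

View pics/w18z.png

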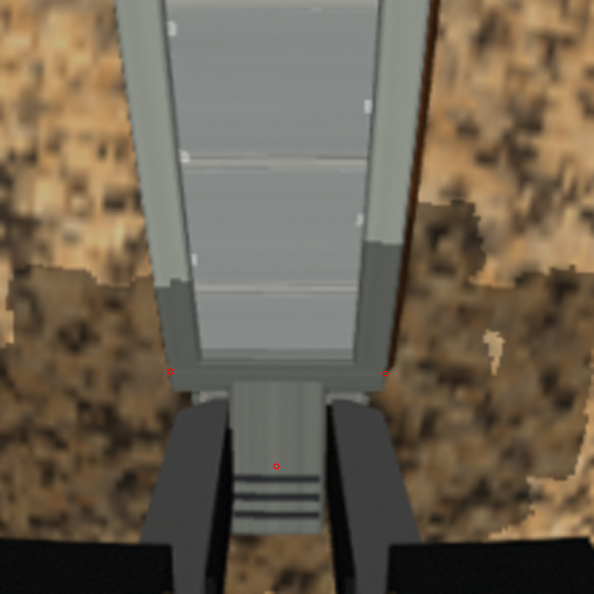

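Call:
{"api": "servo_tool", "payload": {"plan": [[0,0,0.1,0,0]]}}

```text
time_s: 26.2
eef_pos: [0.4927, 0.0146, 0.0669]
tool_rot: [178.6, 1.0, 6.8]
ft_force: [2.8, -12.9, -8.3]
opening: 0.0192
```

Call:
{"api": "servo_tool", "payload": {"plan": [[0,0,0,0,0.6],[0,0,0,0,0.6],[0,0,0,0,0.6],[0,0,0,0,0.6]]}}

```text
time_s: 26.7
eef_pos: [0.4921, 0.0161, 0.0657]
tool_rot: [178.6, 1.0, 6.9]
ft_force: [0.0, 0.0, 0.0]
opening: 0.0546
```

Call:
{"api": "servo_tool", "payload": {"plan": [[0,0,0.8,0,0.6],[0,0,1,0,0.6],[0,-0.3,1,0,0.6],[0,-0.5,0.5,0,0],[0,0,0,0,0]]}}

```text
time_s: 27.32
eef_pos: [0.4925, 0.0, 0.1368]
tool_rot: [178.7, 0.9, 6.9]
ft_force: [0.6, 0.4, 0.2]
opening: 0.0402
```

```bash
python3 - <<'E'
from h import *
c=shot('wrist','w19');S=c['state'];print(S['eef_pos'],S['tool_rot'],S['opening'],S['ft_force'])
im=c['color'][:,:,::-1];z=cv2.resize(im[0:220,180:400],None,fx=2.7,fy=2.7,interpolation=cv2.INTER_CUBIC)
for q in [(22,0,49),(0,-18,32),(0,18,32),(120,18,32),(120,-18,32)]:
    p=proj(c,T(*q));cv2.circle(z,(int((p[0]-180)*2.7),int((p[1]-0)*2.7)),3,(0,0,255),1)
cv2.imwrite('pics/w19z.png',z)
c=shot('side','s19')
im=cv2.imread('pics/s19.png');cv2.imwrite('pics/s19z.png',cv2.resize(im[160:280,210:330],None,fx=5,fy=5,interpolation=cv2.INTER_CUBIC))
E
```

```text
[4.92462699e-01 3.61372878e-05 1.36823446e-01] [178.66340887   0.92469825   6.94411481] 0.040173329613358524 [0.59255987 0.36052666 0.180504  ]
```

View pics/w19z.png

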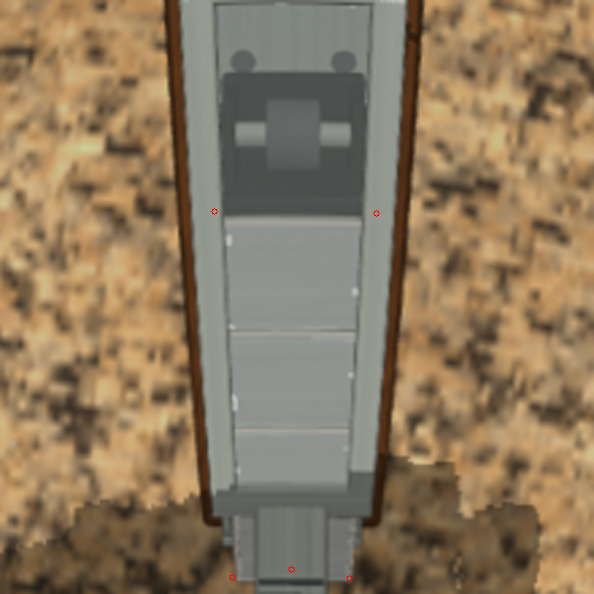

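View pics/s19z.png

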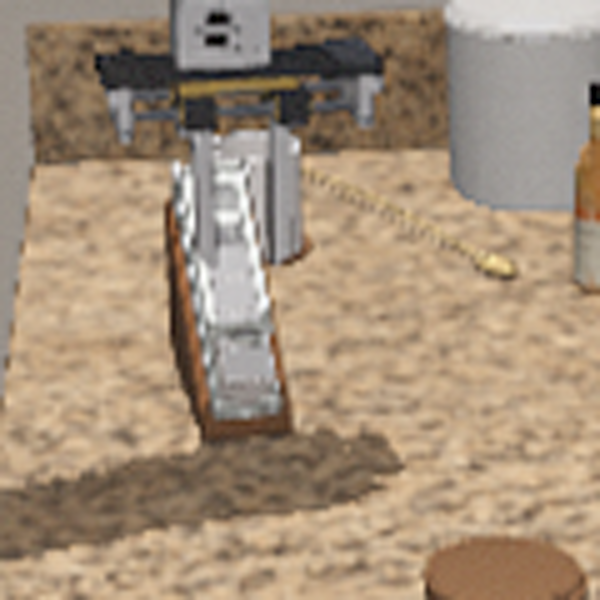

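Call:
{"api": "servo_tool", "payload": {"plan": [[0,0.5,-0.5,0,0],[0,0.25,-0.9,0,0],[0,0,-0.5,0,0],[0,0,-0.2,0,0],[0,0,0,0,0]]}}

```text
time_s: 28.05
eef_pos: [0.4903, 0.0181, 0.0884]
tool_rot: [178.8, 1.2, 7.1]
ft_force: [0.2, 0.7, 0.6]
opening: 0.0004
```

Call:
{"api": "servo_tool", "payload": {"plan": [[0.1,-0.05,-0.12,0,0],[0,0,-0.05,0,0]]}}

```text
time_s: 28.3
eef_pos: [0.4929, 0.0168, 0.0854]
tool_rot: [178.8, 1.2, 7.1]
ft_force: [0.2, -1.2, -0.1]
opening: 0.0009
```

Call:
{"api": "servo_tool", "payload": {"plan": [[0,0,-0.06,0,0]]}}

```text
time_s: 28.42
eef_pos: [0.493, 0.0167, 0.0843]
tool_rot: [178.8, 1.2, 7.1]
ft_force: [-0.2, 0.4, 0.1]
opening: 0.0005
```

Call:
{"api": "servo_tool", "payload": {"plan": [[0,0,-0.06,0,0]]}}

```text
time_s: 28.55
eef_pos: [0.4932, 0.0168, 0.0832]
tool_rot: [178.8, 1.1, 7.1]
ft_force: [-1.2, 1.2, 1.8]
opening: 0.0007
```

Call:
{"api": "servo_tool", "payload": {"plan": [[0,0,-0.06,0,0]]}}

```text
time_s: 28.68
eef_pos: [0.4933, 0.017, 0.0822]
tool_rot: [178.8, 1.1, 7.1]
ft_force: [-3.4, 1.4, 12.1]
opening: 0.0006
```

Call:
{"api": "servo_tool", "payload": {"plan": [[0,0,-0.06,0,0]]}}

```text
time_s: 28.8
eef_pos: [0.4934, 0.0171, 0.0816]
tool_rot: [178.7, 1.1, 7.1]
ft_force: [-8.4, -0.4, 26.0]
opening: 0.0005
```

Call:
{"api": "servo_tool", "payload": {"plan": [[0,0,0.3,0,0],[0,0,0.8,0,0],[0,-0.3,1,0,0],[0.05,-0.8,1,0,0.5],[0.05,-0.8,1,0,0.5]]}}

```text
time_s: 29.42
eef_pos: [0.4949, -0.0206, 0.1679]
tool_rot: [178.8, 1.1, 7.2]
ft_force: [-0.0, 0.4, 0.4]
opening: 0.0173
```

Call:
{"api": "servo_tool", "payload": {"plan": [[0,-0.8,1,0,1],[0,-0.6,1,0,1],[0,-0.5,1,0,1],[0,0,0.4,0,1],[0,0,0,0,1]]}}

```text
time_s: 30.05
eef_pos: [0.4952, -0.0603, 0.2429]
tool_rot: [178.7, 0.9, 7.2]
ft_force: [0.8, -0.9, -0.2]
opening: 0.067
```

```bash
python3 - <<'E'
from h import *
c=shot('wrist','w20');S=c['state'];print(S['eef_pos'],S['tool_rot'],S['opening'],S['ft_force'])
im=c['color'][:,:,::-1];z=cv2.resize(im[0:200,200:400],None,fx=3,fy=3,interpolation=cv2.INTER_CUBIC)
cv2.imwrite('pics/w20z.png',z)
c=shot('side','s20');shot('top','t20')
im=cv2.imread('pics/s20.png');cv2.imwrite('pics/s20z.png',cv2.resize(im[160:310,200:400],None,fx=4,fy=4,interpolation=cv2.INTER_CUBIC))
E
```

```text
[ 0.49516303 -0.06026532  0.24285067] [178.69207819   0.87761078   7.18198833] 0.06702883529064775 [ 0.76417668 -0.89565662 -0.15256185]
```

View pics/w20z.png

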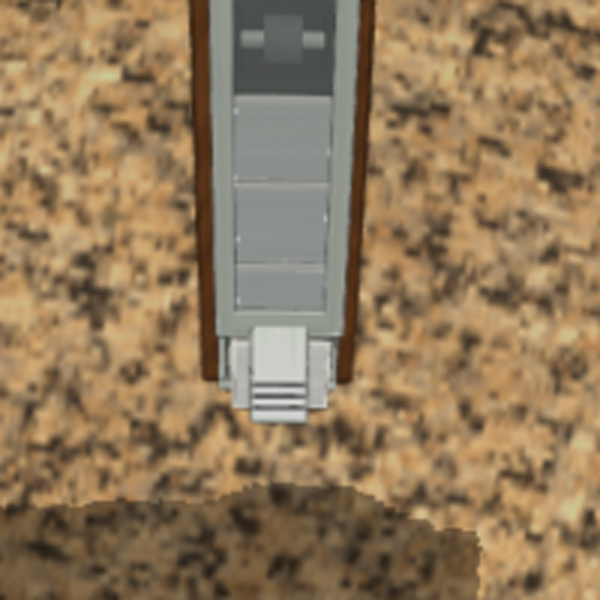

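View pics/s20z.png

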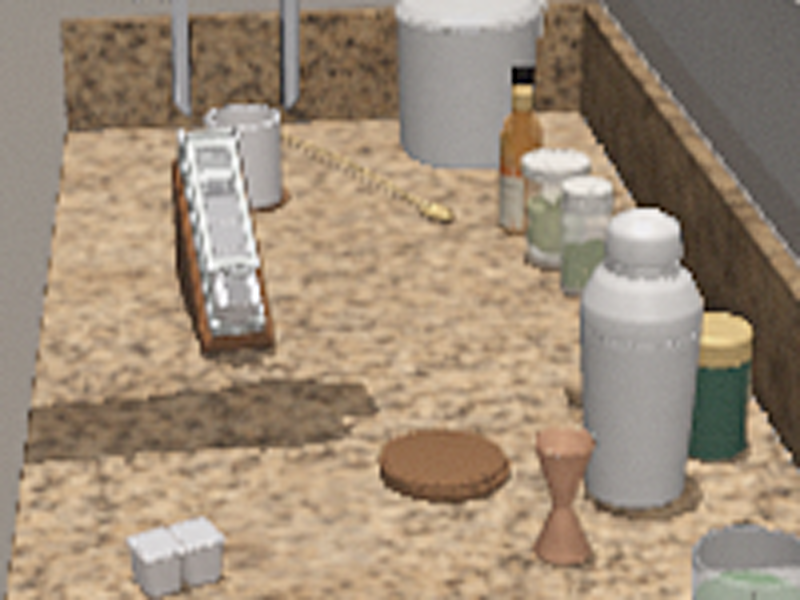

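View pics/t20.png

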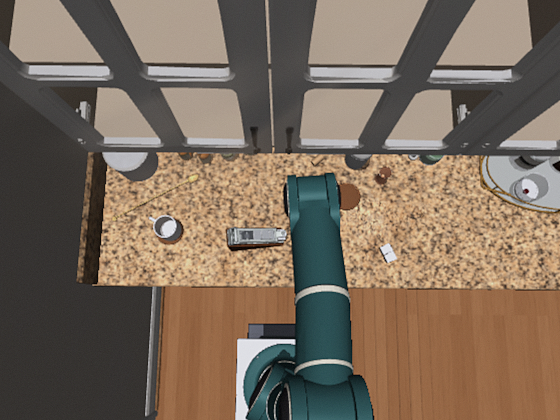

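```bash
python3 - <<'E'
from h import *
c=load('w20')
for X in [(.4819,.0312,.0779),(.5006,.0334,.0777),(.4856,-.0019,.0814),(.5047,.0002,.0812)]:
    p=proj(c,X);q=proj(c,np.array(X)+[0,0,.004]);print(((p-[200,0])*3).round(0),((q-[200,0])*3).round(0))
E
```

```text
[252. 325.] [252. 325.]
[307. 326.] [307. 326.]
[250. 421.] [250. 422.]
[306. 422.] [307. 423.]
```

```bash
python3 -c "
from plant import *
print(job_done())"
```

```text
the job is handed in; nothing more can be done
None
```

The strip of four is loaded foil side up in the dispenser and the rail is closed. The job was handed in at about 30 s, with the gripper clear of everything.

**What I did:**
1. I lifted the rail by its tab to its stop.
2. I gripped the strip by one end cup and pushed the follower back with the strip's other end.
3. I lowered the strip's front behind the lip and released it.
4. I brought the rail down by its tab, let go, and pressed the tab once more with closed fingers.

**Last checks:**
- **Strip:** after release, its corners matched the expected seated pose to within about 2 px in the wrist picture, flat against the lip with the follower touching its rear.
- **Rail:** the last press on the tab met a hard stop at 26 N. The tab lined up with its starting place in the wrist picture to within about 1 px, but that view barely shows height, so I rely on the hard stop for "fully closed".
- **Bystanders:** the stub, mug and jigger looked unmoved in the side and top pictures; I did not measure them again.

**One thing that went less well:** I pushed too far at the end of the first closing stroke, and the wrist force read 92 N. That is under the 120 N limit. The load was on the fingers pinching the tab, not on the gripper body or arm. I backed off at once.

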